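# Press the caps home on the sample jars and pack them

### The job

Close every amber sample jar in the cap press: stand it in the nest, press the yellow pedal fully down to its stop so that the ram drives the cap fully home (no blue neck showing), let the pedal up and stand the jar upright on the floor of the blue carrier. Handle the jars by their bodies and never push on a cap with the gripper; when all the jars that are there are packed, close the carrier's lid and press it down until it is fully shut. Leave everything else on the bench where it is.

Things in the scene. Friction and masses are not known exactly. Their poses are not given: they have to be found in the camera images.
- press: bench-top jar-cap press, light grey base plate 205 x 260 x 12 mm. Origin on the bench; own +x points from the pedal's free end to its hinge, +y from the pedal to the nest, z up. Nest at (-20, 70, 12) mm. Behind the nest, at x = 70 mm, two white cheeks 96 mm high carry the ram
- ram (a joint): steel ram arm, 26 mm wide with a sprung black rubber pad, pivot at press (70, 70, 86) mm. 0 = upright (top 196 mm above the bench), 1.57 rad = level, pad down on the jar in the nest. Linked to the pedal: pressing the pedal swings it over in the press's x-z plane, letting go raises it; it never moves alone
- nest (a point): centre of the floor of the press's square nest (62 x 62 mm inside, rim 8 mm above its floor, floor 12 mm above the bench); axes parallel to the press's
- pedal (a joint): yellow hinged spring pedal of the press, 160 x 70 mm plate, hinge on the press's y direction at press (80, -70, 32) mm; 0 = up (free end raised 0.5 rad), grows as it is pressed down, 0.5 rad = its stop (plate level). Takes 2 to 5 N at the pad, rising to about 20 N over the last tenth with a jar in the nest; the cap is home only when the pedal is at its stop. Springs back when let go
- pedal_pad (a point): where to press: top of the black rubber pad of the pedal, 135 mm from the hinge; with the pedal up it is about 103 mm above the bench, at the stop about 39 mm, and it swings forward (press -x) by about 20 mm as it goes down; pad 50 x 60 mm
- carrier: fixed blue open carrier box, outside 110 (own x) x 280 (own y) x 70 mm high, walls and floor 6 mm, three white discs on its floor at own y = -80, 0, +80 mm. Origin centre of its underside; +x towards the lid hinge
- carrier_floor (a point): centre of the carrier's inner floor, 6 mm above the bench; axes as the carrier's. Inside: 98 mm along x, 268 mm along y
- lid (a joint): clear lid with white frame (110 x 280 x 8 mm) hinged along the carrier's +x top edge, hinge line at carrier x = 55 mm, 70.5 mm above the bench; 0 = fully closed and flat on the rim, about 1.7 rad = open as found, leaning a little past upright. Stiff hinge: it stays where it is left, and about 3 N at the free edge moves it
- lid_edge (a point): middle of the lid's free edge (small red tab), 110 mm from the hinge line, top face of the lid
- jar1: amber sample jar with white cap, round body 54 mm dia x 42 mm high (grip it here), paper band; origin centre of its underside, z up. About 0.18 kg. 2 or 3 of the four jars are present, the others read None
- cap1: white press-on cap of jar1, 46 mm dia x 12 mm, carried by the jar on a stiff 6 mm slide (5 N moves it, it stays where it is). Origin centre of its underside: 49 mm above the jar's underside when proud as found (blue neck band shows below it), 43 mm when fully home
- jar2: amber sample jar with green cap, round body 54 mm dia x 42 mm high (grip it here), paper band; origin centre of its underside, z up. About 0.18 kg. 2 or 3 of the four jars are present, the others read None
- cap2: green press-on cap of jar2, 46 mm dia x 12 mm, carried by the jar on a stiff 6 mm slide (5 N moves it, it stays where it is). Origin centre of its underside: 49 mm above the jar's underside when proud as found (blue neck band shows below it), 43 mm when fully home
- jar3: amber sample jar with orange cap, round body 54 mm dia x 42 mm high (grip it here), paper band; origin centre of its underside, z up. About 0.18 kg. 2 or 3 of the four jars are present, the others read None
- cap3: orange press-on cap of jar3, 46 mm dia x 12 mm, carried by the jar on a stiff 6 mm slide (5 N moves it, it stays where it is). Origin centre of its underside: 49 mm above the jar's underside when proud as found (blue neck band shows below it), 43 mm when fully home
- jar4: amber sample jar with black cap, round body 54 mm dia x 42 mm high (grip it here), paper band; origin centre of its underside, z up. About 0.18 kg. 2 or 3 of the four jars are present, the others read None
- cap4: black press-on cap of jar4, 46 mm dia x 12 mm, carried by the jar on a stiff 6 mm slide (5 N moves it, it stays where it is). Origin centre of its underside: 49 mm above the jar's underside when proud as found (blue neck band shows below it), 43 mm when fully home
- vial: small closed jar 36 mm dia x 70 mm, bystander, leave alone; origin centre of its underside
- beaker: glass beaker 68 mm dia x 85 mm, bystander, leave alone; origin centre of its underside
- spanner: steel spanner 150 mm long, bystander, leave alone; origin near its middle
- stopper: black rubber stopper 34 mm dia x 30 mm, bystander, leave alone; origin centre of its underside

How it is judged:
On the way, in this order (a step that is already met when the one before it is completed fails the run):
1. the pedal is pressed to its stop with a jar standing in the nest (value of joint pedal above 0.48 rad and ((distance between jar1 and nest below 0.015 m and z of cap1 in the frame of jar1 below 0.0445 m) or (distance between jar2 and nest below 0.015 m and z of cap2 in the frame of jar2 below 0.0445 m) or (distance between jar3 and nest below 0.015 m and z of cap3 in the frame of jar3 below 0.0445 m) or (distance between jar4 and nest below 0.015 m and z of cap4 in the frame of jar4 below 0.0445 m))), for 0.1 s.
2. every jar stands in the carrier with its cap home (x of jar1 in the frame of carrier_floor between -0.03 and 0.03 m and y of jar1 in the frame of carrier_floor between -0.115 and 0.115 m and z of each of jar1, jar2, jar3, jar4 in the frame of carrier_floor below 0.012 m and angle between each of jar1, jar2, jar3, jar4's own z axis and vertical below 0.2 rad and z of cap1 in the frame of jar1 below 0.0445 m and x of jar2 in the frame of carrier_floor between -0.03 and 0.03 m and y of jar2 in the frame of carrier_floor between -0.115 and 0.115 m and z of cap2 in the frame of jar2 below 0.0445 m and x of jar3 in the frame of carrier_floor between -0.03 and 0.03 m and y of jar3 in the frame of carrier_floor between -0.115 and 0.115 m and z of cap3 in the frame of jar3 below 0.0445 m and x of jar4 in the frame of carrier_floor between -0.03 and 0.03 m and y of jar4 in the frame of carrier_floor between -0.115 and 0.115 m and z of cap4 in the frame of jar4 below 0.0445 m), for 0.2 s.
3. the lid is pressed fully shut (value of joint lid below 0.03 rad), for 0.2 s.
At the end, for the whole second after the job is handed in: Every jar present stands upright (within 0.2 rad) on the carrier's floor with its cap home (cap underside less than 44.5 mm above the jar's underside), the lid is shut (joint below 0.03 rad) and the pedal is up again (below 0.05 rad) (all of step 2 and value of joint lid below 0.03 rad and value of joint pedal below 0.05 rad); the robot touches nothing.
It fails at once if a cap is pushed or squeezed by the gripper with more than 4 N (contact force between the fingers and cap1 above 4 N or contact force between the fingers and cap2 above 4 N or contact force between the fingers and cap3 above 4 N or contact force between the fingers and cap4 above 4 N).
It fails at once if something else on the bench is disturbed (moved more than 30 mm) (distance of any of vial, beaker, spanner, stopper from where it was at the start of the episode above 0.03 m).
Of jar1, jar2, jar3, jar4 only 2 to 3 are there at a start; the rules pass over those that are not, and their reading is None.
At some moment in a run one of jar1, jar2, jar3, jar4 may be knocked a few centimetres aside while the robot is not near it.
It also fails if it takes over 210 s, if anything falls off the work surface, if the arm or the gripper's body presses on something with over 40 N, if the wrist force passes 120 N, or if a joint passes its speed limit or range.

### The arm

A 7-joint arm with a two-finger parallel gripper is mounted at the origin on the work surface. World frame = base frame: x ahead of the robot, y to its left, z up, the work surface at z = 0. Lengths are in m, angles in rad, forces in N, time in s.
With the tool pointing down it reaches from about 0.4 to 0.85 m from the base axis. Payload 4.5 kg.
Tool frame: the origin (TCP) lies at the very end of the fingers, on their centre line; the grasp point (between the pads) lies 19 mm behind it; z points along the fingers, y is the line along which they close (so a half turn about z gives the same grasp; the last joint's range is limited). The gripper opens to 88 mm and grips with 3 to 60 N. Pads are 18 mm wide; open, the fingers measure 123 mm over their backs; the gripper's body (75 mm by 187 mm) begins 45 mm behind the grasp point.
Start: joints at [-1.207, 0.689, -0.195, 1.565, 0.157, 0.902, -0.215], TCP at [0.202, 0.591, 0.239] pointing down, gripper open.
Joint ranges: [-3.01, 3.01], [-0.46, 2.08], [-1.47, 1.51], [0.13, 2.56], [-1, 4.14], [0.04, 2.09], [-2.66, 2.66]. Speed limits (rad/s): [2.57, 2.57, 3.14, 3.14, 3.14, 3.14, 3.14].

### API

Orientations are given as a unit quaternion [x, y, z, w].
In Python, from plant import r gives the robot as it stands. The module is installed in compiled form; this text tells all that it offers.
- The arm moves only by the shell command python3 -m pendant 'ROWS' [FORCE]. ROWS is JSON, one flat list of numbers, 7 for each row, row after row: the opening, from 0 (shut) to 1 (fully open), then the shift along the tool's x, y, z scaled (see below), then the turn, a rotation vector about the tool's x, y, z scaled (see below). A call has 1 to 12 rows; each row is the pose to reach, as a shift and turn from the pose commanded when the call began, along the tool's axes at that moment; what a row does not reach only later rows make up. The controller multiplies each number of a shift by 0.15 m and each number of a turn by pi/2 rad. A row lasts 1/10 s, in which the tool goes at most 50 mm and 8.59 degrees, less where a joint would pass 70% of its speed; a pose out of reach is approached as far as the arm can. A call with a number of a shift or a turn outside -1 to 1 is refused whole. A call with a gripper value outside its range is refused whole. The fingers move at their own pace and stop on an object; FORCE is the grip in N (left out, the last holds). Time passes only in rows, so rows that repeat a pose let the fingers close. It gives the time, the measured TCP pose, the force, the opening and the grip force at its end, in the units of the state.
- r.get_state(): the state, without advancing time (a new reading comes with each control period).
- r.snapshot(name): name is "scene" or "top" or "wrist"; returns a dict with "img" (384x512x3 uint8, red, green, blue), "mtx" (3x3 intrinsics, pixels), "cam_to_world" (4x4, takes a point from camera to world coordinates). Camera axes: x right, y up, looking along -z (the intrinsics and any distortion apply to the point x, -y, -z); pixel columns grow to the right and rows downward; lengths in m; the calibration is good to about 2 mm. A picture is of the moment at which its call begins. There is no depth.
- r.finish_job(): hands the job in; it is judged then, once.
The state is a dict: "clock": time; "q": joint angles; "qd": joint speeds; "joint_torque": joint torques, N m; "tool_pos": TCP position; "eef_rot": TCP orientation; "contact_force": force on the tool from outside, world axes, zero at the start; "moment": the same for the moment, N m; "opening": opening from 0.0 (shut) to 1.0 (fully open); "finger_force": force on a finger pad.
Only numpy, scipy, OpenCV 4.12 (cv2) and the standard library are available. Lean on these libraries where they do the work, as an engineer would, in place of code of your own. Each camera call takes 0.05 s, during which the arm holds its last target. There are 200 camera calls.

## Working session

There is one attempt and no reset: what is moved stays moved. The work goes in short steps, Python scripts to look and compute and a shell command to move; the robot and the scene stay as the last step left them, time stands still between calls to the robot, and variables do not carry over. Pictures are saved under pics/ and viewed, at most 14 in all, crops included, and the job is handed in when it is done.

```bash
mkdir -p pics
cat > h.py <<'E'
import numpy as np, cv2, sys
from plant import r
from scipy.spatial.transform import Rotation as R
def snap(n,f):
    s=r.snapshot(n); cv2.imwrite(f'pics/{f}.png',s['img'][:,:,::-1]); np.savez(f'pics/{f}.npz',mtx=s['mtx'],T=s['cam_to_world']); return s
def px2w(f,u,v,z):
    d=np.load(f'pics/{f}.npz'); K=d['mtx'];T=d['T']
    a=np.linalg.solve(K,[u,v,1.]); a=T[:3,:3]@np.array([a[0],-a[1],-a[2]]); o=T[:3,3]
    return o+a*(z-o[2])/a[2]
def w2px(f,p):
    d=np.load(f'pics/{f}.npz'); T=d['T']; c=T[:3,:3].T@(np.array(p)-T[:3,3]); c=d['mtx']@np.array([c[0],-c[1],-c[2]]); return c[:2]/c[2]
def go(p,yaw=None,cap=True):
    """shift (units of rows) to bring tcp to p, pointing down, tool y axis at world angle yaw (mod pi)"""
    s=r.get_state(); Q=R.from_quat(s['eef_rot']); sh=Q.inv().apply(np.array(p)-s['tool_pos'])/.15
    t=np.zeros(3)
    if yaw is not None:
        best=None
        for k in (0,np.pi):
            y=yaw+k; yv=np.array([np.cos(y),np.sin(y),0]); z=np.array([0,0,-1.]); x=np.cross(yv,z)
            rv=(Q.inv()*R.from_matrix(np.c_[x,yv,z])).as_rotvec()/(np.pi/2)
            if best is None or np.linalg.norm(rv)<np.linalg.norm(best): best=rv
        t=best
    print('shift',sh.round(3),'turn',t.round(3),'rows>=',np.ceil(np.linalg.norm(sh)*3),np.ceil(np.linalg.norm(t)*90/8.59))
def st():
    s=r.get_state(); Q=R.from_quat(s['eef_rot']).as_matrix(); print('t',round(s['clock'],2),'p',np.round(s['tool_pos'],4),'yaw_y',round(np.arctan2(Q[1,1],Q[0,1]),3),'z',Q[:,2].round(3),'F',np.round(s['contact_force'],1),'op',round(s['opening'],3),'ff',np.round(s['finger_force'],1),'q',np.round(s['q'],2))
E
python3 - <<'E'
from h import *
for n in('scene','top'):
    s=snap(n,n+'0'); print(s['mtx'].round(1).tolist(),s['cam_to_world'].round(3).tolist())
    cv2.imwrite(f'pics/{n}0b.png',cv2.resize(s['img'][:,:,::-1],(800,600),interpolation=cv2.INTER_CUBIC))
st()
E
```

```text
[[413.3, 0.0, 253.5], [0.0, 413.3, 199.0], [0.0, 0.0, 1.0]] [[0.207, -0.65, 0.731, 1.276], [0.978, 0.145, -0.148, -0.16], [-0.01, 0.746, 0.666, 0.782], [0.0, 0.0, 0.0, 1.0]]
[[398.3, 0.0, 257.2], [0.0, 398.3, 198.3], [0.0, 0.0, 1.0]] [[-0.007, 0.992, -0.123, 0.413], [-1.0, -0.008, -0.006, -0.01], [-0.007, 0.123, 0.992, 1.07], [0.0, 0.0, 0.0, 1.0]]
t 0.1 p [0.2023 0.5908 0.238 ] yaw_y 1.241 z [-0.    -0.002 -1.   ] F [-0.2 -0.2 -0.7] op 0.999 ff 0.0 q [-1.21  0.69 -0.19  1.57  0.16  0.9  -0.22]
```

View pics/top0b.png

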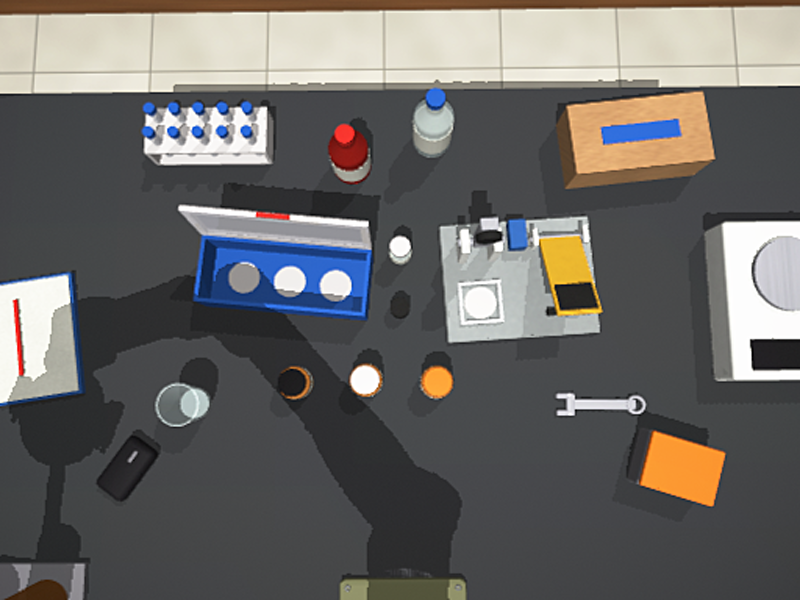

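View pics/scene0b.png

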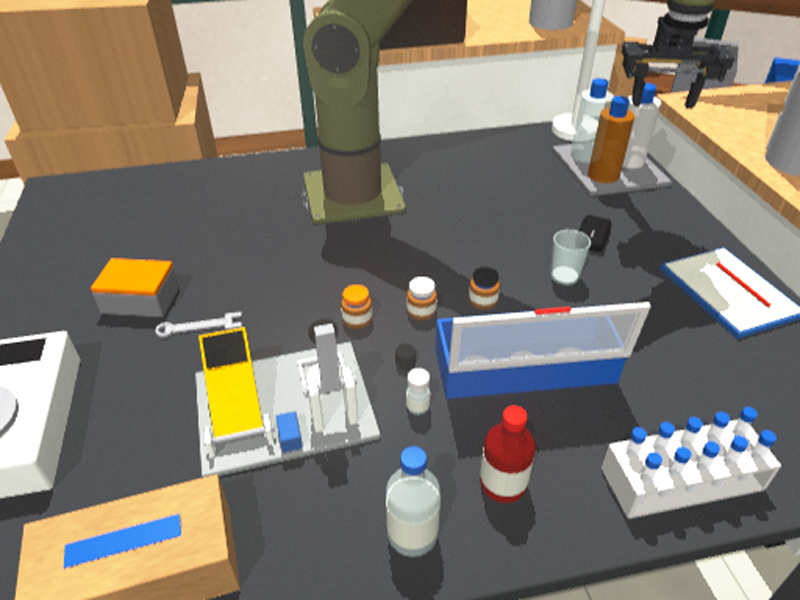

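The top view shows three jars, with caps at 800-scale pixels black (295,382), white (366,380) and orange (436,381). The nest is at about (480,302), the pedal pad at (577,297), and the carrier is centred near (285,275) with its lid open. I'll enlarge it to measure.

Run:
```python
from h import *
im=cv2.imread('pics/top0.png')
cv2.imwrite('pics/t1.png',cv2.resize(im[120:270,105:265],(800,750),interpolation=cv2.INTER_CUBIC)[0:600])
cv2.imwrite('pics/t2.png',cv2.resize(im[130:250,250:400],(750,600),interpolation=cv2.INTER_CUBIC))
# caps: segmentation around approx px
hsv=cv2.cvtColor(im,cv2.COLOR_BGR2HSV)
for n,(u,v) in dict(black=(295,382),white=(366,380),orange=(436,381)).items():
    print(n,px2w('top0',u/1.5625,v/1.5625,.061).round(3))
for n,(u,v) in dict(vial=(400,241,.07),stopper=(400,299,.03)).items() if 0 else []: pass
```

```text
black [0.423 0.169 0.061]
white [0.425 0.055 0.061]
orange [ 0.423 -0.058  0.061]
```

View pics/t1.png

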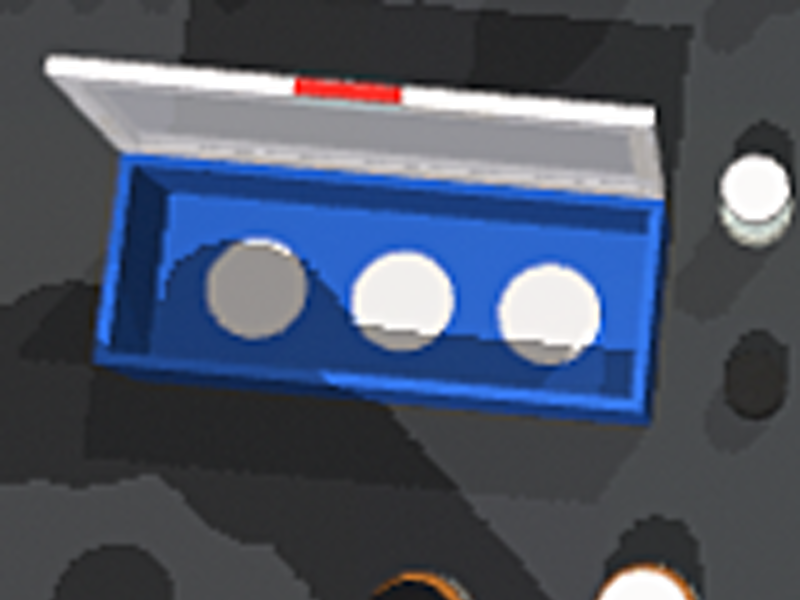

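View pics/t2.png

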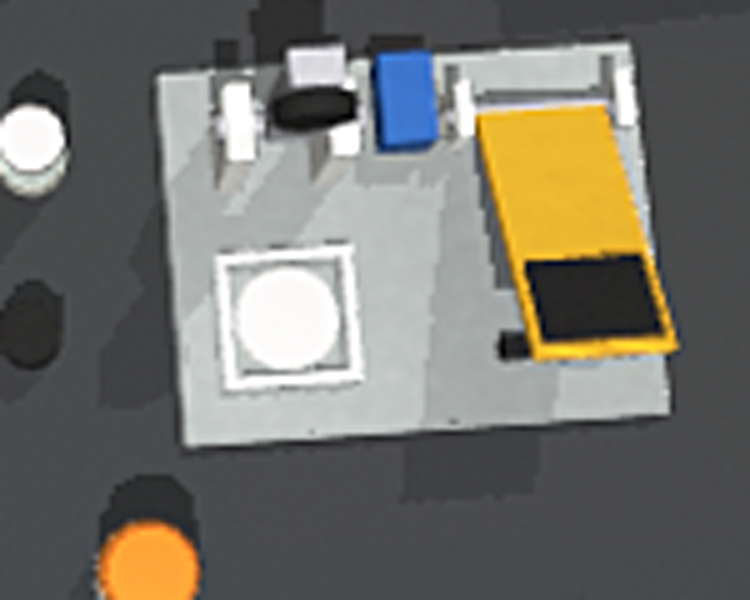

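Carrier discs in t1 are at (257,288), (403,300) and (549,314). In t2, the nest disc is at (289,318), the base corners are (155,75), (632,42), (671,412) and (186,447), and the pedal pad is centred near (594,298).

```bash
cat >> h.py <<'E'
def t1(u,v,z): return px2w('top0',(u+.5)/5-.5+105,(v+.5)/5-.5+120,z)
def t2(u,v,z): return px2w('top0',(u+.5)/5-.5+250,(v+.5)/5-.5+130,z)
E
python3 - <<'E'
from h import *
D=[t1(*p,.006) for p in((257,288),(403,300),(549,314))]
for d in D: print('disc',d.round(4))
d=D[0]-D[2]; print('len',np.linalg.norm(d),'carrier yaw',np.arctan2(d[1],d[0])-np.pi/2)
B=[t2(*p,.012) for p in((155,75),(632,42),(671,412),(186,447))]
for b in B: print('base',b.round(4))
print('sizes',[round(np.linalg.norm(B[i]-B[(i+1)%4]),3) for i in range(4)])
c=sum(B)/4; yv=B[0]+B[3]-B[1]-B[2]; xv=B[0]+B[1]-B[2]-B[3]
yaw=np.arctan2(yv[1],yv[0])-np.pi/2; print('c',c,'yaw',yaw,np.arctan2(xv[1],xv[0]))
n=t2(289,318,.012); print('nest disc',n)
RR=R.from_euler('z',yaw)
o=n-RR.apply([-.02,.07,.012]); print('press origin from nest',o,'base centre in press',RR.apply(c-o,inverse=True))
print('pad meas',t2(594,298,.103),'pad from press',o+RR.apply([.08-.135*np.cos(.5),-.07,.103]), 'down', o+RR.apply([.08-.135,-.07,.039]))
N=[t2(*p,.02) for p in((215,252),(352,242),(365,378),(228,392))]; print('nest rim c',sum(N)/4, [round(np.linalg.norm(N[i]-N[(i+1)%4]),3) for i in range(4)])
# caps in image (full-res), threshold blobs
im=cv2.imread('pics/top0.png')
s=cv2.resize(im[215:265,165:310],None,fx=5.5,fy=5.5,interpolation=cv2.INTER_CUBIC); cv2.imwrite('pics/t3.png',s)
E
```

```text
disc [0.605  0.2706 0.006 ]
disc [0.5978 0.1911 0.006 ]
disc [0.5894 0.1119 0.006 ]
len 0.15943722776414984 carrier yaw -0.0977860419609815
base [ 0.6911 -0.0683  0.012 ]
base [ 0.7072 -0.328   0.012 ]
base [ 0.5051 -0.3399  0.012 ]
base [ 0.4884 -0.0819  0.012 ]
sizes [np.float64(0.26), np.float64(0.202), np.float64(0.259), np.float64(0.203)]
c [ 0.59797805 -0.20453881  0.012     ] yaw 0.06337289542414681 0.06297559579632231
nest disc [ 0.55716251 -0.13815738  0.012     ]
press origin from nest [ 5.81555498e-01 -2.06750255e-01  1.04083409e-17] base centre in press [0.01652963 0.00116696 0.012     ]
pad meas [ 0.55350464 -0.27651937  0.103     ] pad from press [ 0.54759222 -0.27904629  0.103     ] down [ 0.53109904 -0.28009291  0.039     ]
nest rim c [ 0.55730421 -0.13773882  0.02      ] [np.float64(0.073), np.float64(0.073), np.float64(0.073), np.float64(0.075)]
```

View pics/t3.png

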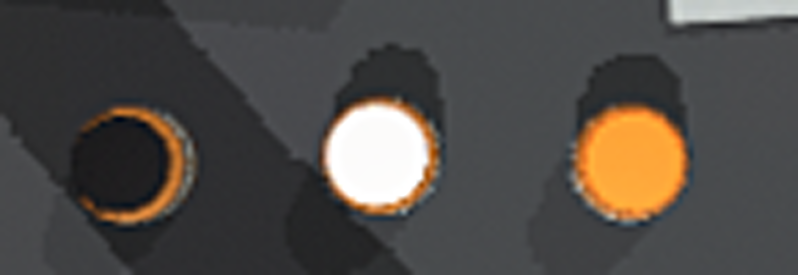

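The t3 crop shows the cap tops at black (120,163), white (378,156) and orange (633,160).

Run:
```python
from h import *
for n,(u,v) in dict(black=(120,163),white=(378,156),orange=(633,160)).items():
    print(n,px2w('top0',(u+.5)/5.5-.5+165,(v+.5)/5.5-.5+215,.061).round(4))
go([.31,.49,.238],np.pi/2)
```

```text
black [0.4232 0.1751 0.061 ]
white [0.4256 0.0569 0.061 ]
orange [ 0.4229 -0.0597  0.061 ]
shift [-0.897 -0.403  0.001] turn [-0.001 -0.    -0.21 ] rows>= 3.0 3.0
```

```bash
python3 -m pendant '[1,-0.9,-0.4,0,0,0,-0.21, 1,-0.9,-0.4,0,0,0,-0.21, 1,-0.9,-0.4,0,0,0,-0.21, 1,-0.9,-0.4,0,0,0,-0.21, 1,-0.9,-0.4,0,0,0,-0.21, 1,-0.9,-0.4,0,0,0,-0.21]' 20
python3 -m pendant '[1,-0.19,-0.92,0.14,0,0,0, 1,-0.19,-0.92,0.14,0,0,0, 1,-0.19,-0.92,0.14,0,0,0, 1,-0.19,-0.92,0.14,0,0,0]'
python3 -m pendant '[1,-0.19,-0.92,0.14,0,0,0, 1,-0.19,-0.92,0.14,0,0,0, 1,-0.19,-0.92,0.14,0,0,0, 1,-0.19,-0.92,0.14,0,0,0]'
python3 -m pendant '[1,-0.19,-0.92,0.14,0,0,0, 1,-0.19,-0.92,0.14,0,0,0, 1,-0.19,-0.92,0.14,0,0,0, 1,-0.19,-0.92,0.14,0,0,0]'
python3 -m pendant '[1,-0.19,-0.92,0.14,0,0,0, 1,-0.19,-0.92,0.14,0,0,0, 1,-0.19,-0.92,0.14,0,0,0, 1,-0.19,-0.92,0.14,0,0,0, 1,-0.19,-0.92,0.14,0,0,0]'
python3 -c "
from h import *
st(); go([.423,-.0597,.152],np.pi/2); s=snap('wrist','w1'); print(w2px('w1',[.423,-.0597,.061]))"
```

```text
clock: 0.7
tool_pos: [0.3092, 0.492, 0.2387]
eef_rot: [-0.001, 1.0, 0.0, -0.001]
contact_force: [-0.5, -0.4, 1.0]
opening: 0.994
finger_force: 0.0
clock: 1.1
tool_pos: [0.339, 0.3468, 0.2167]
eef_rot: [0.002, 1.0, -0.004, -0.001]
contact_force: [0.7, -0.5, -0.1]
opening: 1.001
finger_force: 0.0
clock: 1.5
tool_pos: [0.3673, 0.2101, 0.1959]
eef_rot: [0.003, 1.0, -0.003, -0.001]
contact_force: [-0.1, -0.5, 0.7]
opening: 1.002
finger_force: 0.0
clock: 1.9
tool_pos: [0.3967, 0.0732, 0.175]
eef_rot: [0.003, 1.0, -0.001, -0.001]
contact_force: [0.2, -0.7, 0.8]
opening: 1.0
finger_force: 0.0
clock: 2.4
tool_pos: [0.4262, -0.0593, 0.1547]
eef_rot: [-0.0, 1.0, 0.001, 0.001]
contact_force: [0.3, 0.7, -0.2]
opening: 1.0
finger_force: 0.0
t 2.4 p [ 0.4262 -0.0593  0.1547] yaw_y 1.572 z [ 0.002  0.002 -1.   ] F [ 0.3  0.7 -0.2] op 1.0 ff 0.0 q [ 0.24  0.62 -0.32  2.21  0.51  0.38  1.06]
shift [ 0.021 -0.003  0.018] turn [0.001 0.001 0.001] rows>= 1.0 1.0
[252.78742514 191.98213328]
```

View pics/w1.png

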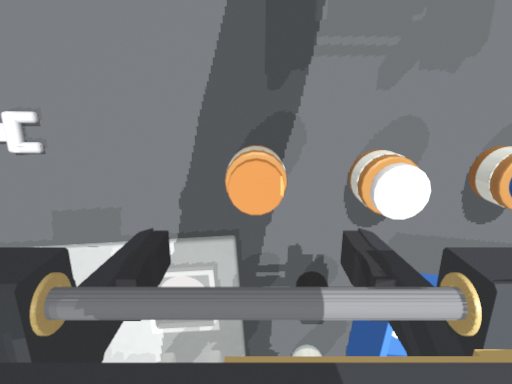

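In the wrist view the orange cap is at about (256,184) and the white cap at about (400,190).

Run:
```python
from h import *
print(w2px('w1',[.4256,.0569,.061]),px2w('w1',256,184,.061),px2w('w1',400,190,.061),np.load('pics/w1.npz')['T'].round(3).tolist())
im=cv2.imread('pics/w1.png'); cv2.imwrite('pics/w1c.png',cv2.resize(im[130:230,210:450],None,fx=3.3,fy=3.3,interpolation=cv2.INTER_CUBIC))
```

```text
[398.06054787 195.31933155] [ 0.41639986 -0.05715226  0.061     ] [0.42115959 0.05787298 0.061     ] [[-0.002, -0.96, -0.279, 0.353], [1.0, -0.002, -0.003, -0.058], [0.002, -0.279, 0.96, 0.301], [0.0, 0.0, 0.0, 1.0]]
```

View pics/w1c.png

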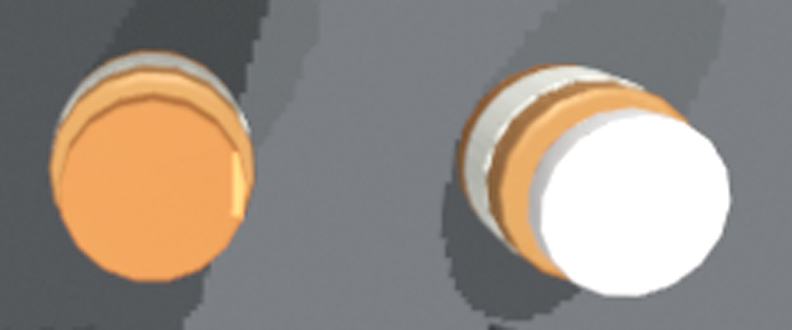

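```bash
python3 -m pendant '[1,0.03,0,0.3,0,0,0, 1,0.03,0,0.6,0,0,0, 1,0.03,0,0.8,0,0,0, 1,0.03,0,0.95,0,0,0, 1,0.03,0,0.95,0,0,0, 1,0.03,0,0.95,0,0,0]' 20
python3 -m pendant '[0,0,0,0,0,0,0, 0,0,0,0,0,0,0, 0,0,0,0,0,0,0, 0,0,0,0,0,0,0, 0,0,0,0,0,0,0, 0,0,0,0,0,0,0, 0,0,0,0,0,0,0, 0,0,0,0,0,0,0]' 20
python3 -c "
from h import *
st()"
```

```text
clock: 3.05
tool_pos: [0.4077, -0.0612, 0.0222]
eef_rot: [-0.006, 1.0, -0.005, -0.021]
contact_force: [-0.6, -0.3, 0.6]
opening: 0.999
finger_force: 0.0
clock: 3.85
tool_pos: [0.407, -0.064, 0.023]
eef_rot: [-0.004, 1.0, -0.005, -0.022]
contact_force: [-0.1, 2.0, 6.0]
opening: 0.583
finger_force: 19.6
t 3.85 p [ 0.407 -0.064  0.023] yaw_y 1.579 z [-0.044 -0.01  -0.999] F [-0.1  2.   6. ] op 0.583 ff 19.6 q [ 0.2   0.91 -0.27  2.29  1.55  0.22  0.05]
```

Wrist speed limits stopped the tool short of its target. I'll open, correct and regrip.

```bash
python3 -m pendant '[1,0,0,0,0,0,0, 1,0,0,0,0,0,0, 1,0,0,0,0,0,0, 1,0,0,0,0,0,0]' 20
python3 -c "
from h import *
st(); go([.422,-.0595,.014],np.pi/2)"
```

```text
clock: 4.25
tool_pos: [0.4066, -0.0651, 0.0225]
eef_rot: [-0.003, 1.0, -0.006, -0.022]
contact_force: [-0.3, 0.0, -0.2]
opening: 0.923
finger_force: 0.0
t 4.25 p [ 0.4066 -0.0651  0.0225] yaw_y 1.578 z [-0.045 -0.012 -0.999] F [-0.3  0.  -0.2] op 0.923 ff 0.0 q [ 0.2   0.91 -0.27  2.29  1.55  0.22  0.05]
shift [-0.105  0.037  0.051] turn [-0.007 -0.028  0.004] rows>= 1.0 1.0
```

```bash
python3 -m pendant '[1,-0.1,0.037,0.05,-0.007,-0.028,0, 1,-0.1,0.037,0.05,-0.007,-0.028,0, 1,-0.1,0.037,0.05,-0.007,-0.028,0, 1,-0.1,0.037,0.05,-0.007,-0.028,0, 1,-0.1,0.037,0.05,-0.007,-0.028,0, 1,-0.1,0.037,0.05,-0.007,-0.028,0]' 20
python3 -c "
from h import *
st(); go([.422,-.0595,.014],np.pi/2); s=snap('wrist','w2'); print(w2px('w2',[.422,-.0595,.061]))"
```

```text
clock: 4.85
tool_pos: [0.4212, -0.0593, 0.0145]
eef_rot: [-0.004, 1.0, -0.0, -0.0]
contact_force: [0.5, 0.2, -0.1]
opening: 1.0
finger_force: 0.0
t 4.85 p [ 0.4212 -0.0593  0.0145] yaw_y 1.578 z [-0.001 -0.    -1.   ] F [ 0.5  0.2 -0.1] op 1.0 ff 0.0 q [ 0.24  0.94 -0.33  2.28  1.76  0.27 -0.16]
shift [-0.005 -0.002  0.003] turn [-0.    -0.001  0.005] rows>= 1.0 1.0
[251.06001211 307.46244216]
```

View pics/w2.png

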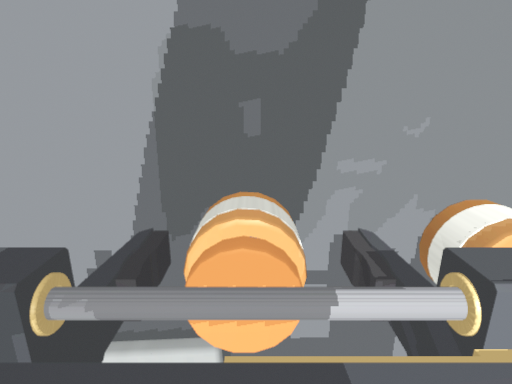

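Jar upright with its cap at about (246,293), slightly nearer the robot than the tool. I'll shift a little, grip and lift.

```bash
python3 -m pendant '[1,0.02,-0.01,0,0,0,0, 1,0.02,-0.01,0,0,0,0, 0,0.02,-0.01,0,0,0,0, 0,0.02,-0.01,0,0,0,0, 0,0.02,-0.01,0,0,0,0, 0,0.02,-0.01,0,0,0,0, 0,0.02,-0.01,0,0,0,0, 0,0.02,-0.01,0,0,0,0, 0,0.02,-0.01,0,0,0,0]' 20
python3 -c "
from h import *
st()"
python3 -m pendant '[0,-0.1,0,-0.2,0,0,0, 0,-0.2,0,-0.4,0,0,0, 0,-0.3,0,-0.6,0,0,0, 0,-0.4,0,-0.8,0,0,0, 0,-0.4,0,-0.8,0,0,0, 0,-0.4,0,-0.8,0,0,0, 0,-0.4,0,-0.8,0,0,0, 0,-0.4,0,-0.8,0,0,0]' 20
python3 -c "
from h import *
st(); go([.557,-.138,.12],np.pi/2); go([.557,-.138,.12],np.pi/2+.063)"
```

```text
clock: 5.8
tool_pos: [0.4184, -0.061, 0.0143]
eef_rot: [-0.003, 1.0, -0.0, -0.0]
contact_force: [0.8, -1.5, 0.1]
opening: 0.608
finger_force: 20.0
t 5.8 p [ 0.4184 -0.061   0.0143] yaw_y 1.578 z [-0. -0. -1.] F [ 0.8 -1.5  0.1] op 0.608 ff 20.0 q [ 0.25  0.94 -0.34  2.29  1.78  0.28 -0.18]
clock: 6.6
tool_pos: [0.4764, -0.0608, 0.133]
eef_rot: [-0.004, 1.0, -0.0, -0.002]
contact_force: [-0.2, -0.2, -2.3]
opening: 0.605
finger_force: 20.0
t 6.6 p [ 0.4764 -0.0608  0.133 ] yaw_y 1.578 z [-0.004 -0.001 -1.   ] F [-0.2 -0.2 -2.3] op 0.605 ff 20.0 q [ 0.4   0.75 -0.61  2.07  0.8   0.57  0.79]
shift [-0.534 -0.519  0.084] turn [-0.    -0.003  0.005] rows>= 3.0 1.0
shift [-0.534 -0.519  0.084] turn [-0.    -0.003 -0.035] rows>= 3.0 1.0
```

```bash
python3 -m pendant '[0,-0.18,-0.17,0,0,0,0, 0,-0.36,-0.34,0,0,0,0, 0,-0.53,-0.52,0,0,0,0, 0,-0.53,-0.52,0.08,0,0,0, 0,-0.53,-0.52,0.08,0,0,0, 0,-0.53,-0.52,0.08,0,0,0, 0,-0.53,-0.52,0.08,0,0,0]' 20
python3 -c "
from h import *
st(); go([.557,-.138,.028],np.pi/2); s=snap('top','t4'); im=s['img'][:,:,::-1]; cv2.imwrite('pics/t4c.png',cv2.resize(im[130:250,240:390],(750,600),interpolation=cv2.INTER_CUBIC))"
```

```text
clock: 7.3
tool_pos: [0.5574, -0.1362, 0.122]
eef_rot: [-0.005, 1.0, 0.0, -0.001]
contact_force: [0.9, -0.4, -2.3]
opening: 0.607
finger_force: 20.0
t 7.3 p [ 0.5574 -0.1362  0.122 ] yaw_y 1.581 z [-0.002  0.001 -1.   ] F [ 0.9 -0.4 -2.3] op 0.607 ff 20.0 q [ 0.53  0.86 -0.66  1.81  0.75  0.75  1.04]
shift [ 0.001 -0.012  0.627] turn [ 0.    -0.001  0.006] rows>= 2.0 1.0
```

View pics/t4c.png

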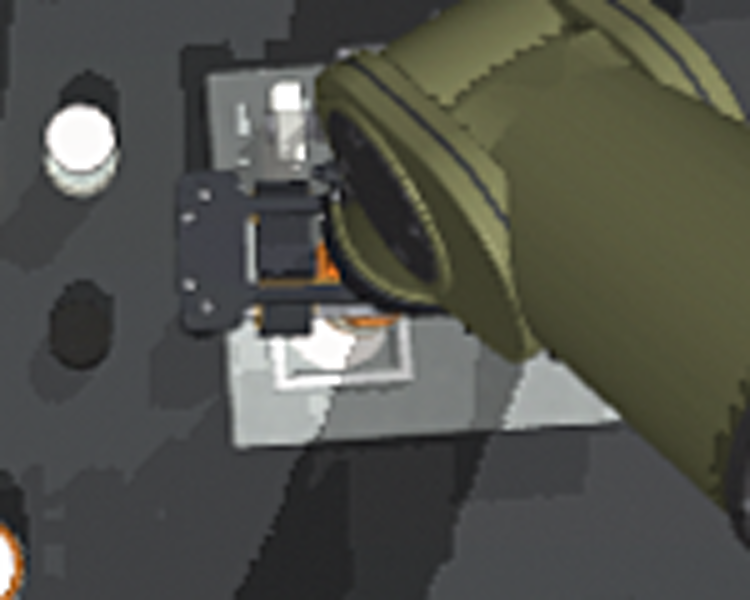

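The gripper is over the nest and clear of the ram posts. I'll lower the jar and release it.

```bash
python3 -m pendant '[0,0,-0.012,0.2,0,0,0, 0,0,-0.012,0.4,0,0,0, 0,0,-0.012,0.55,0,0,0, 0,0,-0.012,0.6,0,0,0, 0,0,-0.012,0.63,0,0,0, 0,0,-0.012,0.63,0,0,0]' 20
python3 -c "
from h import *
st(); go([.557,-.138,.0265])"
```

```text
clock: 7.95
tool_pos: [0.5573, -0.1393, 0.0278]
eef_rot: [-0.004, 1.0, 0.0, -0.001]
contact_force: [-2.3, 0.5, -3.6]
opening: 0.607
finger_force: 20.0
t 7.95 p [ 0.5573 -0.1393  0.0278] yaw_y 1.578 z [-0.003  0.    -1.   ] F [-2.3  0.5 -3.6] op 0.607 ff 20.0 q [ 0.47  0.99 -0.53  1.83  0.9   0.58  0.92]
shift [0.002 0.008 0.009] turn [0. 0. 0.] rows>= 1.0 0.0
```

```bash
python3 -m pendant '[0,0,0.006,0.01,0,0,0, 0.8,0,0.006,0.01,0,0,0, 0.8,0,0.006,0.01,0,0,0, 0.8,0,0.006,0.01,0,0,0, 0.8,0,0.006,0.01,0,0,0, 0.8,0,0.006,-0.2,0,0,0, 0.8,0,0.006,-0.5,0,0,0, 0.8,0,0.006,-0.9,0,0,0, 0.8,0,0.006,-0.9,0,0,0, 0.8,0,0.006,-0.9,0,0,0]' 20
python3 -m pendant '[0,0.04,-0.3,0,0,0,0, 0,0.04,-0.6,0,0,0,0, 0,0.04,-0.94,0,0,0,0, 0,0.04,-0.94,0,0,0,0, 0,0.04,-0.94,0,0,0,0, 0,0.04,-0.94,0,0,0,0]' 20
python3 -c "
from h import *
st(); go([.55,-.278,.11]);go([.531,-.278,.039]); s=snap('top','t5'); im=s['img'][:,:,::-1]; cv2.imwrite('pics/t5c.png',cv2.resize(im[130:250,240:390],(750,600),interpolation=cv2.INTER_CUBIC))"
```

```text
clock: 8.95
tool_pos: [0.56, -0.1388, 0.1649]
eef_rot: [-0.003, 1.0, -0.0, 0.002]
contact_force: [0.4, 0.4, -0.1]
opening: 0.801
finger_force: 0.0
clock: 9.55
tool_pos: [0.5532, -0.2776, 0.1615]
eef_rot: [-0.005, 1.0, 0.001, -0.001]
contact_force: [0.1, -0.3, -0.4]
opening: 0.276
finger_force: 0.0
t 9.55 p [ 0.5532 -0.2776  0.1615] yaw_y 1.58 z [-0.002  0.002 -1.   ] F [ 0.1 -0.3 -0.4] op 0.276 ff 0.0 q [ 0.78  0.87 -0.72  1.64  0.69  0.91  1.37]
shift [ 0.02  -0.003  0.343] turn [0. 0. 0.] rows>= 2.0 0.0
shift [ 0.146 -0.003  0.817] turn [0. 0. 0.] rows>= 3.0 0.0
```

View pics/t5c.png

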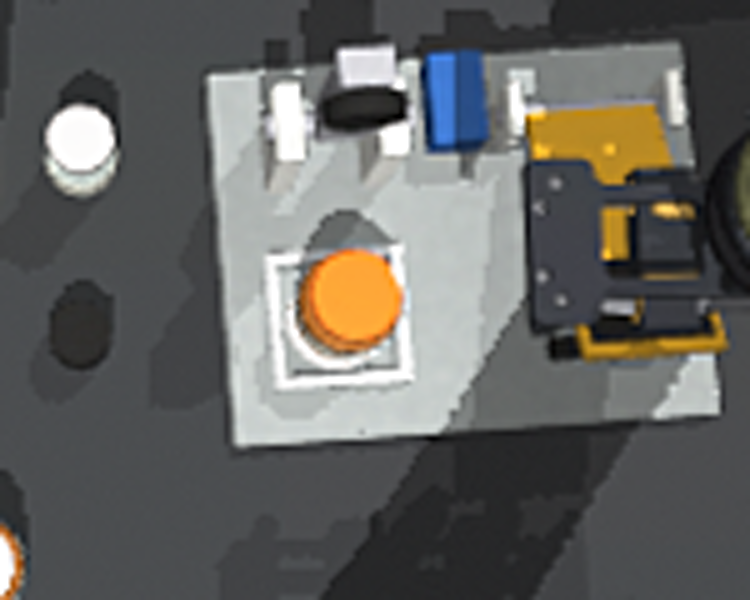

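The jar stands in the nest with its cap at about (353,300). Pressing the pedal.

```bash
python3 -m pendant '[0,0.02,0,0.2,0,0,0, 0,0.02,0,0.35,0,0,0, 0,0.04,0,0.45,0,0,0, 0,0.06,0,0.55,0,0,0, 0,0.09,0,0.65,0,0,0, 0,0.11,0,0.73,0,0,0, 0,0.13,0,0.78,0,0,0, 0,0.14,0,0.8,0,0,0, 0,0.14,0,0.82,0,0,0, 0,0.14,0,0.82,0,0,0]' 20
python3 -c "
from h import *
st()"
```

```text
clock: 10.6
tool_pos: [0.5342, -0.2782, 0.0413]
eef_rot: [-0.004, 1.0, 0.001, 0.001]
contact_force: [0.5, 2.4, 7.1]
opening: 0.008
finger_force: 3.4
t 10.6 p [ 0.5342 -0.2782  0.0413] yaw_y 1.58 z [ 0.003  0.001 -1.   ] F [0.5 2.4 7.1] op 0.008 ff 3.4 q [ 0.73  1.   -0.6   1.75  0.86  0.67  1.22]
```

```bash
python3 -m pendant '[0,0.01,0,0.02,0,0,0, 0,0.01,0,0.03,0,0,0, 0,0.01,0,0.04,0,0,0, 0,0.01,0,0.04,0,0,0]' 20
python3 -m pendant '[0,0,0,0.02,0,0,0, 0,0,0,0.02,0,0,0, 0,0,0,0.02,0,0,0]' 20
python3 -m pendant '[0,0,0,0.02,0,0,0, 0,0,0,0.02,0,0,0, 0,0,0,0.02,0,0,0]' 20
```

```text
clock: 11.0
tool_pos: [0.5341, -0.2781, 0.0388]
eef_rot: [-0.005, 1.0, -0.0, 0.003]
contact_force: [-5.2, 3.0, 31.7]
opening: 0.006
finger_force: 16.0
clock: 11.3
tool_pos: [0.5341, -0.2782, 0.0379]
eef_rot: [-0.005, 1.0, -0.001, 0.003]
contact_force: [-9.3, 4.0, 49.4]
opening: 0.007
finger_force: 24.5
clock: 11.6
tool_pos: [0.5341, -0.2782, 0.0375]
eef_rot: [-0.005, 1.0, -0.002, 0.003]
contact_force: [-15.2, 4.4, 68.2]
opening: 0.006
finger_force: 34.5
```

At the stop (68 N, no further travel). Releasing.

```bash
python3 -m pendant '[0,-0.02,0,-0.1,0,0,0, 0,-0.05,0,-0.2,0,0,0, 0,-0.08,0,-0.35,0,0,0, 0,-0.11,0,-0.5,0,0,0, 0,-0.13,0,-0.7,0,0,0, 0,-0.13,0,-0.88,0,0,0, 0.9,-0.13,0,-0.88,0,0,0, 0.9,-0.13,0,-0.88,0,0,0]' 20
python3 -c "
from h import *
st(); go([.557,-.138,.165],np.pi/2); s=snap('scene','s6'); im=s['img'][:,:,::-1]; cv2.imwrite('pics/s6c.png',cv2.resize(im[160:310,120:320],(800,600),interpolation=cv2.INTER_CUBIC))"
```

```text
clock: 12.4
tool_pos: [0.5503, -0.2796, 0.1599]
eef_rot: [-0.004, 1.0, -0.0, -0.0]
contact_force: [-0.1, 0.2, -0.9]
opening: 0.16
finger_force: 0.0
t 12.4 p [ 0.5503 -0.2796  0.1599] yaw_y 1.578 z [-0.001 -0.    -1.   ] F [-0.1  0.2 -0.9] op 0.16 ff 0.0 q [ 0.78  0.86 -0.72  1.65  0.69  0.9   1.36]
shift [-0.052  0.944 -0.034] turn [-0.    -0.     0.005] rows>= 3.0 1.0
```

View pics/s6c.png

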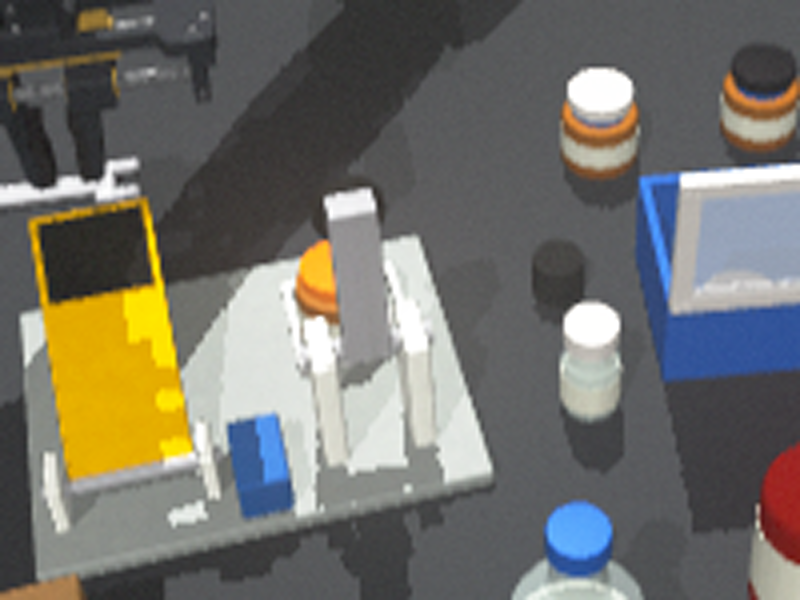

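The ram is up, the pedal is up and no blue neck shows on the orange jar. White and black are where they were. Regrasping in the nest.

```bash
python3 -m pendant '[0.9,-0.05,0.3,0,0,0,0, 0.9,-0.05,0.6,0,0,0,0, 0.9,-0.05,0.945,0,0,0,0, 0.9,-0.05,0.945,0,0,0,0, 0.9,-0.05,0.945,0,0,0,0, 0.9,-0.05,0.945,0,0,0,0, 0.9,-0.05,0.945,0,0,0,0, 0.9,-0.05,0.945,0,0,0,0]' 20
python3 -m pendant '[0.9,0,0,0.2,0,0,0, 0.9,0,0,0.4,0,0,0, 0.9,0,0,0.6,0,0,0, 0.9,0,0,0.75,0,0,0, 0.9,0,0,0.87,0,0,0, 0.9,0,0,0.87,0,0,0, 0.9,0,0,0.87,0,0,0]' 20
python3 -c "
from h import *
st(); go([.557,-.138,.028],np.pi/2)"
```

```text
clock: 13.25
tool_pos: [0.5566, -0.1396, 0.1592]
eef_rot: [-0.002, 1.0, -0.0, -0.001]
contact_force: [-0.2, -0.0, 0.5]
opening: 0.896
finger_force: 0.0
clock: 13.95
tool_pos: [0.5569, -0.1383, 0.0294]
eef_rot: [-0.003, 1.0, 0.0, -0.0]
contact_force: [-1.4, -0.2, 0.9]
opening: 0.895
finger_force: 0.0
t 13.95 p [ 0.5569 -0.1383  0.0294] yaw_y 1.577 z [-0.001  0.    -1.   ] F [-1.4 -0.2  0.9] op 0.895 ff 0.0 q [ 0.47  0.99 -0.54  1.84  0.9   0.58  0.92]
shift [-0.     0.002  0.009] turn [ 0.    -0.     0.004] rows>= 1.0 1.0
```

```bash
python3 -m pendant '[0,0,0,0.01,0,0,0, 0,0,0,0.01,0,0,0, 0,0,0,0.01,0,0,0, 0,0,0,0.01,0,0,0, 0,0,0,0.01,0,0,0, 0,0,0,0.01,0,0,0, 0,0,0,-0.2,0,0,0, 0,0,0,-0.5,0,0,0, 0,0,0,-0.8,0,0,0, 0,0,0,-0.8,0,0,0, 0,0,0,-0.8,0,0,0]' 20
python3 -m pendant '[0,-0.03,0.3,0,0,0,0, 0,-0.06,0.6,0,0,0,0, 0,-0.09,0.91,0,0,0,0, 0,-0.09,0.91,0,0,0,0]' 20
python3 -m pendant '[0,-0.03,0.3,0,0,0,0, 0,-0.06,0.6,0,0,0,0, 0,-0.09,0.91,0,0,0,0, 0,-0.09,0.91,0,0,0,0]' 20
python3 -m pendant '[0,-0.03,0.3,0,0,0,0.062, 0,-0.06,0.6,0,0,0,0.062, 0,-0.09,0.91,0,0,0,0.062, 0,-0.09,0.91,0,0,0,0.062, 0,-0.09,0.91,0,0,0,0.062, 0,-0.09,0.91,0,0,0,0.062]' 20
python3 -c "
from h import *
st(); go([.5976,.2715,.0225],np.pi/2-.098)"
```

```text
clock: 15.05
tool_pos: [0.5569, -0.1381, 0.1495]
eef_rot: [-0.003, 1.0, -0.0, 0.0]
contact_force: [-1.3, -0.5, -3.0]
opening: 0.601
finger_force: 20.0
clock: 15.45
tool_pos: [0.5687, 0.0089, 0.1482]
eef_rot: [-0.01, 1.0, 0.004, -0.001]
contact_force: [-0.2, 0.6, -1.6]
opening: 0.606
finger_force: 20.0
clock: 15.85
tool_pos: [0.5802, 0.1454, 0.1482]
eef_rot: [-0.009, 1.0, 0.004, -0.001]
contact_force: [-0.2, 0.7, -2.0]
opening: 0.608
finger_force: 20.0
clock: 16.45
tool_pos: [0.5941, 0.2692, 0.1473]
eef_rot: [0.046, 0.999, -0.002, -0.001]
contact_force: [-0.3, -1.4, -2.3]
opening: 0.607
finger_force: 20.0
t 16.45 p [0.5941 0.2692 0.1473] yaw_y 1.48 z [-0.003 -0.004 -1.   ] F [-0.3 -1.4 -2.3] op 0.607 ff 20.0 q [-0.18  0.9  -0.62  1.54  0.61  0.91  0.47]
shift [-0.024  0.02   0.832] turn [-0.002 -0.002  0.004] rows>= 3.0 1.0
```

```bash
python3 -m pendant '[0,-0.02,0.02,0.15,0,0,0, 0,-0.02,0.02,0.35,0,0,0, 0,-0.02,0.02,0.55,0,0,0, 0,-0.02,0.02,0.7,0,0,0, 0,-0.02,0.02,0.78,0,0,0, 0,-0.02,0.02,0.82,0,0,0, 0,-0.02,0.02,0.835,0,0,0, 0,-0.02,0.02,0.835,0,0,0]' 20
python3 -c "
from h import *
st(); go([.5976,.2715,.0225],np.pi/2-.098)"
```

```text
clock: 17.25
tool_pos: [0.5982, 0.2747, 0.0248]
eef_rot: [0.045, 0.999, 0.0, 0.0]
contact_force: [0.1, -0.2, -1.8]
opening: 0.606
finger_force: 20.0
t 17.25 p [0.5982 0.2747 0.0248] yaw_y 1.48 z [ 0.     0.001 -1.   ] F [ 0.1 -0.2 -1.8] op 0.606 ff 20.0 q [-0.23  1.06 -0.53  1.57  0.73  0.72  0.38]
shift [ 0.002 -0.021  0.015] turn [0.001 0.    0.005] rows>= 1.0 1.0
```

```bash
python3 -m pendant '[0,0,-0.02,0.005,0,0,0, 0,0,-0.02,0.013,0,0,0, 0,0,-0.02,0.015,0,0,0, 0.7,0,-0.02,0.015,0,0,0, 0.7,0,-0.02,0.015,0,0,0, 0.7,0,-0.02,0.015,0,0,0, 0.7,0,-0.02,-0.1,0,0,0, 0.7,0,-0.02,-0.4,0,0,0, 0.7,0,-0.02,-0.7,0,0,0, 0.7,0,-0.02,-0.85,0,0,0, 0.7,0,-0.02,-0.85,0,0,0, 0.7,0,-0.02,-0.85,0,0,0]' 20
python3 -c "
from h import *
st(); go([.48,.13,.152],np.pi/2)"
```

```text
clock: 18.45
tool_pos: [0.5977, 0.2716, 0.1527]
eef_rot: [0.045, 0.999, 0.0, 0.0]
contact_force: [-0.2, 0.4, -0.4]
opening: 0.699
finger_force: 0.0
t 18.45 p [0.5977 0.2716 0.1527] yaw_y 1.481 z [ 0.001  0.001 -1.   ] F [-0.2  0.4 -0.4] op 0.699 ff 0.0 q [-0.18  0.89 -0.63  1.53  0.61  0.92  0.48]
shift [ 0.696 -1.011  0.003] turn [ 0.     0.    -0.057] rows>= 4.0 1.0
```

```bash
python3 -m pendant '[1,0.23,-0.33,0,0,0,-0.057, 1,0.46,-0.66,0,0,0,-0.057, 1,0.69,-1,0,0,0,-0.057, 1,0.69,-1,0,0,0,-0.057, 1,0.69,-1,0,0,0,-0.057, 1,0.69,-1,0,0,0,-0.057]' 20
python3 -m pendant '[1,0.19,-0.24,0,0,0,0, 1,0.38,-0.48,0,0,0,0, 1,0.38,-0.48,0,0,0,0, 1,0.38,-0.48,0,0,0,0, 1,0.38,-0.48,0,0,0,0, 1,0.38,-0.48,0,0,0,0, 1,0.38,-0.48,0,0,0,0]' 20
python3 - <<'E'
from h import *
st(); go([.422,.058,.15],np.pi/2)
s=snap('wrist','w7'); hsv=cv2.cvtColor(s['img'],cv2.COLOR_RGB2HSV)
m=((hsv[...,2]>215)&(hsv[...,1]<25)).astype(np.uint8); n,_,S,C=cv2.connectedComponentsWithStats(m)
for i in range(1,n):
    if S[i][4]>300: x,y,w,h=S[i][:4]; print(S[i],C[i].round(1),px2w('w7',x+w/2-.5,y+h/2-.5,.061).round(4))
print(w2px('w7',[.422,.058,.061]))
E
```

```text
clock: 19.05
tool_pos: [0.4806, 0.1311, 0.1511]
eef_rot: [0.001, 1.0, 0.0, -0.001]
contact_force: [0.8, 1.8, -0.1]
opening: 1.004
finger_force: 0.0
clock: 19.75
tool_pos: [0.4247, 0.0608, 0.1515]
eef_rot: [-0.0, 1.0, 0.001, 0.0]
contact_force: [-0.0, 0.7, -0.4]
opening: 0.996
finger_force: 0.0
t 19.75 p [0.4247 0.0608 0.1515] yaw_y 1.571 z [ 0.     0.001 -1.   ] F [-0.   0.7 -0.4] op 0.996 ff 0.0 q [ 0.12  0.66 -0.58  2.21  0.8   0.49  0.47]
shift [ 0.018 -0.019  0.01 ] turn [0.001 0.    0.   ] rows>= 1.0 1.0
[ 224  166   57   57 2540] [252.  194.3] [0.4221 0.0598 0.061 ]
[278 322  48  22 735] [300.1 331.9] [0.5531 0.1046 0.061 ]
[349 328  47  21 724] [370.8 337.6] [0.5591 0.1692 0.061 ]
[249.73989871 193.83856981]
```

```bash
python3 -m pendant '[1,0.02,-0.01,0.15,0,0,0, 1,0.02,-0.01,0.3,0,0,0, 1,0.02,-0.01,0.45,0,0,0, 1,0.02,-0.01,0.55,0,0,0, 1,0.02,-0.01,0.65,0,0,0, 1,0.02,-0.01,0.75,0,0,0, 1,0.02,-0.01,0.83,0,0,0, 1,0.02,-0.01,0.917,0,0,0, 1,0.02,-0.01,0.917,0,0,0, 1,0.02,-0.01,0.917,0,0,0]' 20
python3 -c "
from h import *
st(); go([.4215,.0595,.014],np.pi/2)"
```

```text
clock: 20.8
tool_pos: [0.4207, 0.0585, 0.014]
eef_rot: [0.0, 1.0, 0.001, -0.001]
contact_force: [-0.8, 0.5, 0.1]
opening: 1.002
finger_force: 0.0
t 20.8 p [0.4207 0.0585 0.014 ] yaw_y 1.57 z [-0.001  0.001 -1.   ] F [-0.8  0.5  0.1] op 1.002 ff 0.0 q [-0.06  0.94 -0.3   2.29  1.8   0.25 -0.48]
shift [-0.005  0.007  0.   ] turn [ 0.001 -0.001 -0.001] rows>= 1.0 1.0
```

```bash
python3 -m pendant '[0,0,0,0,0,0,0, 0,0,0,0,0,0,0, 0,0,0,0,0,0,0, 0,0,0,0,0,0,0, 0,0,0,0,0,0,0, 0,0,0,0,0,0,0, 0,0,0,0,0,0,0]' 20
python3 -m pendant '[0,-0.1,0,-0.2,0,0,0, 0,-0.2,0,-0.4,0,0,0, 0,-0.3,0,-0.6,0,0,0, 0,-0.4,0,-0.8,0,0,0, 0,-0.4,0,-0.8,0,0,0, 0,-0.4,0,-0.8,0,0,0, 0,-0.4,0,-0.8,0,0,0, 0,-0.4,0,-0.8,0,0,0]' 20
python3 -m pendant '[0,-0.13,-0.32,0,0,0,0, 0,-0.25,-0.65,0,0,0,0, 0,-0.25,-0.65,0,0,0,0, 0,-0.25,-0.65,0,0,0,0]' 20
python3 -m pendant '[0,-0.13,-0.32,0,0,0,0, 0,-0.25,-0.65,0,0,0,0, 0,-0.25,-0.65,0.05,0,0,0, 0,-0.25,-0.65,0.05,0,0,0, 0,-0.25,-0.65,0.05,0,0,0]' 20
python3 -c "
from h import *
st(); go([.557,-.138,.0275],np.pi/2)"
```

```text
clock: 21.5
tool_pos: [0.4209, 0.0583, 0.0143]
eef_rot: [0.0, 1.0, 0.0, -0.0]
contact_force: [0.6, -0.1, 4.6]
opening: 0.608
finger_force: 20.0
clock: 22.3
tool_pos: [0.4791, 0.0571, 0.1326]
eef_rot: [0.0, 1.0, -0.001, -0.002]
contact_force: [-1.0, -0.2, -2.1]
opening: 0.607
finger_force: 20.0
clock: 22.7
tool_pos: [0.5169, -0.0416, 0.1321]
eef_rot: [0.002, 1.0, -0.001, -0.002]
contact_force: [-0.5, 0.7, -1.9]
opening: 0.608
finger_force: 20.0
clock: 23.2
tool_pos: [0.5547, -0.1339, 0.1259]
eef_rot: [-0.002, 1.0, 0.001, -0.001]
contact_force: [-1.1, -0.3, -1.6]
opening: 0.605
finger_force: 20.0
t 23.2 p [ 0.5547 -0.1339  0.1259] yaw_y 1.574 z [-0.003  0.002 -1.   ] F [-1.1 -0.3 -1.6] op 0.605 ff 20.0 q [ 0.55  0.86 -0.69  1.81  0.77  0.76  1.01]
shift [-0.017 -0.029  0.656] turn [ 0.002 -0.002  0.002] rows>= 2.0 1.0
```

```bash
python3 -m pendant '[0,-0.015,-0.025,0,0,0,0, 0,-0.015,-0.025,0.2,0,0,0, 0,-0.015,-0.025,0.4,0,0,0, 0,-0.015,-0.025,0.55,0,0,0, 0,-0.015,-0.025,0.62,0,0,0, 0,-0.015,-0.025,0.65,0,0,0, 0,-0.015,-0.025,0.65,0,0,0]' 20
python3 -c "
from h import *
st(); go([.557,-.138,.0265])"
```

```text
clock: 23.9
tool_pos: [0.5578, -0.1395, 0.0299]
eef_rot: [-0.001, 1.0, 0.0, -0.0]
contact_force: [-0.2, -0.5, -2.0]
opening: 0.607
finger_force: 20.0
t 23.9 p [ 0.5578 -0.1395  0.0299] yaw_y 1.572 z [-0.001  0.    -1.   ] F [-0.2 -0.5 -2. ] op 0.607 ff 20.0 q [ 0.49  1.   -0.57  1.83  0.92  0.6   0.9 ]
shift [0.005 0.01  0.022] turn [0. 0. 0.] rows>= 1.0 0.0
```

Same sequence as before: release, move over the pedal, press.

```bash
python3 -m pendant '[0,0,0.01,0.02,0,0,0, 0,0,0.01,0.025,0,0,0, 0.8,0,0.01,0.025,0,0,0, 0.8,0,0.01,0.025,0,0,0, 0.8,0,0.01,0.025,0,0,0, 0.8,0,0.01,-0.2,0,0,0, 0.8,0,0.01,-0.5,0,0,0, 0.8,0,0.01,-0.88,0,0,0, 0.8,0,0.01,-0.88,0,0,0, 0.8,0,0.01,-0.88,0,0,0]' 20
python3 -m pendant '[0,0.04,-0.3,0,0,0,0, 0,0.04,-0.6,0,0,0,0, 0,0.04,-0.94,0,0,0,0, 0,0.04,-0.94,0,0,0,0, 0,0.04,-0.94,0,0,0,0, 0,0.04,-0.94,0,0,0,0]' 20
python3 - <<'E'
from h import *
st(); go([.553,-.278,.1615])
s=snap('top','t8'); c=w2px('t8',[.557,-.138,.073]); print('expect',c)
hsv=cv2.cvtColor(s['img'],cv2.COLOR_RGB2HSV)
m=((hsv[...,2]>215)&(hsv[...,1]<25)).astype(np.uint8); n,_,S,C=cv2.connectedComponentsWithStats(m)
for i in range(1,n):
    if np.hypot(*(C[i]-c))<20: print(S[i],C[i].round(1),px2w('t8',*C[i],.073).round(4))
E
```

```text
clock: 24.9
tool_pos: [0.5592, -0.1393, 0.1625]
eef_rot: [0.0, 1.0, -0.0, 0.002]
contact_force: [-0.2, -0.3, -0.2]
opening: 0.8
finger_force: 0.0
clock: 25.5
tool_pos: [0.5516, -0.2781, 0.1596]
eef_rot: [-0.001, 1.0, 0.001, -0.001]
contact_force: [0.1, 1.5, 0.3]
opening: 0.28
finger_force: 0.0
t 25.5 p [ 0.5516 -0.2781  0.1596] yaw_y 1.573 z [-0.002  0.003 -1.   ] F [0.1 1.5 0.3] op 0.28 ff 0.0 q [ 0.79  0.87 -0.75  1.64  0.71  0.92  1.34]
shift [-0.01   0.001 -0.013] turn [0. 0. 0.] rows>= 1.0 0.0
expect [310.18673218 189.98939902]
[318 179   3   6  13] [319.2 181. ] [ 0.5798 -0.1612  0.073 ]
[293 180  30  28 473] [308.1 193.9] [ 0.5471 -0.1324  0.073 ]
```

Run:
```python
from h import *
im=cv2.imread('pics/t8.png'); g=im[176:212,288:328].min(2)
c=cv2.HoughCircles(cv2.resize(cv2.cvtColor(im[166:222,278:338],cv2.COLOR_BGR2GRAY),None,fx=6,fy=6,interpolation=cv2.INTER_CUBIC),cv2.HOUGH_GRADIENT,1,30,param1=80,param2=15,minRadius=45,maxRadius=75)
print([(x/6+278,y/6+166,r_/6) for x,y,r_ in c[0][:4]])
m=(g>215)
for r_ in m: print(''.join('#' if b else '.' for b in r_))
```

```text
[(np.float32(311.75), np.float32(190.41667), np.float32(9.099999)), (np.float32(306.41666), np.float32(194.75), np.float32(12.400001)), (np.float32(305.91666), np.float32(189.25), np.float32(8.283334)), (np.float32(294.41666), np.float32(205.91667), np.float32(8.099999))]
........................................
........................................
........................................
..............................###.......
...........##.................###.......
.....########.................##........
.....######.........########...##.......
.....##...........###########..##.......
.....##..........#############..#.......
.....###........###############.........
......##........################........
.....###........################........
.....###.......##################.......
.....###.......##################.......
......##.##....##################.......
......##..#....##################.......
......##.##....##################.......
......##.##.....################.#......
......##..##....##################......
......##.###.....##############.##......
......##..###....#############..##......
......##..#####...###########...##......
......###..#####....########....##......
.......##..######...............###.....
.......##...########......##....##......
.......##....##############.....###.....
.......##......#########........###.....
.......##........#####..........###.....
.......##................##########.....
.......##...#######################.....
.......#######################..........
.......#######..........................
........................................
........................................
........................................
........................................
```

The cap is at (311.5,190.4) against an expected (310.2,190.0), so the white jar stands in the nest. Pressing.

```bash
python3 -m pendant '[0,0.02,0,0.2,0,0,0, 0,0.02,0,0.35,0,0,0, 0,0.04,0,0.45,0,0,0, 0,0.06,0,0.55,0,0,0, 0,0.09,0,0.65,0,0,0, 0,0.11,0,0.73,0,0,0, 0,0.13,0,0.78,0,0,0, 0,0.14,0,0.8,0,0,0, 0,0.14,0,0.82,0,0,0, 0,0.14,0,0.82,0,0,0]' 20
python3 -m pendant '[0,0,0,0.02,0,0,0, 0,0,0,0.03,0,0,0, 0,0,0,0.04,0,0,0, 0,0,0,0.04,0,0,0]' 20
python3 -m pendant '[0,0,0,0.01,0,0,0, 0,0,0,0.015,0,0,0, 0,0,0,0.015,0,0,0]' 20
```

```text
clock: 26.55
tool_pos: [0.5345, -0.2794, 0.0412]
eef_rot: [-0.0, 1.0, -0.0, 0.003]
contact_force: [-0.7, 1.1, 18.6]
opening: 0.004
finger_force: 9.0
clock: 26.95
tool_pos: [0.5346, -0.2794, 0.0401]
eef_rot: [-0.0, 1.0, -0.002, 0.004]
contact_force: [-11.2, 3.0, 55.5]
opening: 0.005
finger_force: 27.8
clock: 27.25
tool_pos: [0.5346, -0.2794, 0.0398]
eef_rot: [-0.0, 1.0, -0.002, 0.004]
contact_force: [-14.9, 4.5, 70.1]
opening: 0.008
finger_force: 35.2
```

Firm stop, but about 2 mm higher than last time. I'll release and check the cap.

```bash
python3 -m pendant '[0,-0.02,0,-0.1,0,0,0, 0,-0.05,0,-0.2,0,0,0, 0,-0.08,0,-0.35,0,0,0, 0,-0.11,0,-0.5,0,0,0, 0,-0.13,0,-0.7,0,0,0, 0,-0.13,0,-0.86,0,0,0, 0,-0.13,0,-0.86,0,0,0, 0,-0.13,0,-0.86,0,0,0]' 20
python3 - <<'E'
from h import *
st(); s=snap('scene','s9'); t=snap('top','t9')
a=cv2.resize(s['img'][205:275,165:265][:,:,::-1],(500,350),interpolation=cv2.INTER_CUBIC)
b=cv2.resize(cv2.imread('pics/s6.png')[205:275,165:265],(500,350),interpolation=cv2.INTER_CUBIC)[:,:300]
c=cv2.resize(t['img'][170:220,285:335][:,:,::-1],(240,240),interpolation=cv2.INTER_CUBIC)
d=cv2.resize(s['img'][160:225,250:340][:,:,::-1],(333,240),interpolation=cv2.INTER_CUBIC)
o=np.zeros((590,800,3),np.uint8); o[:350,:500]=a; o[:350,500:]=b; o[350:,:240]=c; o[350:,240:573]=d
cv2.imwrite('pics/c9.png',o)
E
```

```text
clock: 28.05
tool_pos: [0.5501, -0.2804, 0.1586]
eef_rot: [0.0, 1.0, -0.0, -0.0]
contact_force: [-0.8, -0.1, 0.6]
opening: 0.006
finger_force: 0.0
t 28.05 p [ 0.5501 -0.2804  0.1586] yaw_y 1.57 z [-0.001 -0.    -1.   ] F [-0.8 -0.1  0.6] op 0.006 ff 0.0 q [ 0.79  0.87 -0.75  1.65  0.72  0.92  1.34]
```

View pics/c9.png

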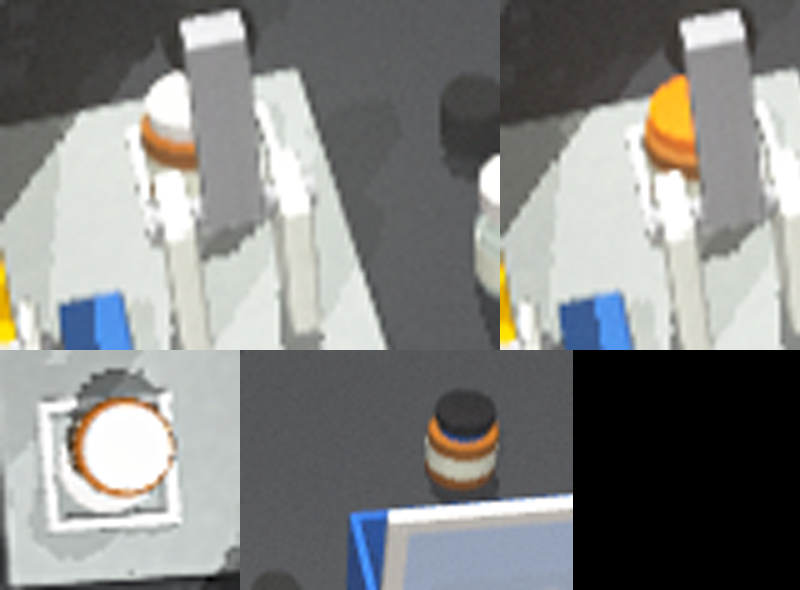

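White cap is home (no blue) and the jar is upright in the nest; the black jar still shows blue. Regrasping white.

```bash
python3 -m pendant '[0.9,-0.05,0.3,0,0,0,0, 0.9,-0.05,0.6,0,0,0,0, 0.9,-0.05,0.945,0,0,0,0, 0.9,-0.05,0.945,0,0,0,0, 0.9,-0.05,0.945,0,0,0,0, 0.9,-0.05,0.945,0,0,0,0, 0.9,-0.05,0.945,0,0,0,0, 0.9,-0.05,0.945,0,0,0,0]' 20
python3 -m pendant '[0.9,0,0,0.2,0,0,0, 0.9,0,0,0.4,0,0,0, 0.9,0,0,0.6,0,0,0, 0.9,0,0,0.75,0,0,0, 0.9,0,0,0.865,0,0,0, 0.9,0,0,0.865,0,0,0, 0.9,0,0,0.865,0,0,0]' 20
python3 -c "
from h import *
st(); go([.557,-.138,.028],np.pi/2)"
python3 -m pendant '[0,0,0,0.01,0,0,0, 0,0,0,0.01,0,0,0, 0,0,0,0.01,0,0,0, 0,0,0,0.01,0,0,0, 0,0,0,0.01,0,0,0, 0,0,0,0.01,0,0,0, 0,0,0,-0.2,0,0,0, 0,0,0,-0.5,0,0,0, 0,0,0,-0.8,0,0,0, 0,0,0,-0.8,0,0,0, 0,0,0,-0.8,0,0,0]' 20
```

```text
clock: 28.95
tool_pos: [0.5577, -0.1402, 0.1582]
eef_rot: [0.002, 1.0, -0.0, -0.001]
contact_force: [-0.6, -1.1, 0.4]
opening: 0.706
finger_force: 0.0
clock: 29.65
tool_pos: [0.5582, -0.1386, 0.0293]
eef_rot: [0.001, 1.0, 0.0, -0.0]
contact_force: [0.5, 0.3, 0.6]
opening: 0.899
finger_force: 0.0
t 29.65 p [ 0.5582 -0.1386  0.0293] yaw_y 1.57 z [-0.  0. -1.] F [0.5 0.3 0.6] op 0.899 ff 0.0 q [ 0.48  1.   -0.56  1.83  0.92  0.6   0.89]
shift [0.008 0.004 0.008] turn [ 0.    -0.    -0.001] rows>= 1.0 1.0
clock: 30.75
tool_pos: [0.5579, -0.1387, 0.1491]
eef_rot: [0.0, 1.0, -0.0, -0.0]
contact_force: [-0.3, 0.0, -3.0]
opening: 0.608
finger_force: 20.0
```

```bash
python3 -m pendant '[0,-0.03,0.3,0,0,0,0, 0,-0.05,0.6,0,0,0,0, 0,-0.07,0.73,0,0,0,0, 0,-0.07,0.73,0,0,0,0]' 20
python3 -m pendant '[0,-0.03,0.3,0,0,0,0, 0,-0.05,0.6,0,0,0,0, 0,-0.07,0.73,0,0,0,0, 0,-0.07,0.73,0,0,0,0]' 20
python3 -m pendant '[0,-0.03,0.3,0,0,0,0.062, 0,-0.06,0.6,0,0,0,0.062, 0,-0.07,0.73,0,0,0,0.062, 0,-0.07,0.73,0,0,0,0.062, 0,-0.07,0.73,0,0,0,0.062, 0,-0.07,0.73,0,0,0,0.062, 0,-0.07,0.73,0,0,0,0.062]' 20
python3 -c "
from h import *
st(); go([.5898,.1919,.0235],np.pi/2-.098)"
```

```text
clock: 31.15
tool_pos: [0.5675, -0.0241, 0.1473]
eef_rot: [-0.003, 1.0, 0.002, -0.002]
contact_force: [0.0, -0.3, -1.5]
opening: 0.609
finger_force: 20.0
clock: 31.55
tool_pos: [0.5783, 0.0837, 0.1475]
eef_rot: [-0.002, 1.0, 0.001, -0.001]
contact_force: [-1.1, 1.3, -2.4]
opening: 0.607
finger_force: 20.0
clock: 32.25
tool_pos: [0.5899, 0.187, 0.1484]
eef_rot: [0.051, 0.999, -0.001, -0.001]
contact_force: [-0.5, 0.1, -2.2]
opening: 0.61
finger_force: 20.0
t 32.25 p [0.5899 0.187  0.1484] yaw_y 1.47 z [-0.001 -0.002 -1.   ] F [-0.5  0.1 -2.2] op 0.61 ff 20.0 q [-0.03  0.87 -0.65  1.65  0.66  0.86  0.51]
shift [0.003 0.034 0.832] turn [-0.001 -0.001 -0.002] rows>= 3.0 1.0
```

```bash
python3 -m pendant '[0,0,0.015,0.15,0,0,0, 0,0,0.015,0.35,0,0,0, 0,0,0.015,0.55,0,0,0, 0,0,0.015,0.7,0,0,0, 0,0,0.015,0.78,0,0,0, 0,0,0.015,0.82,0,0,0, 0,0,0.015,0.835,0,0,0, 0,0,0.015,0.835,0,0,0]' 20
python3 -c "
from h import *
st(); go([.5898,.1905,.0225],np.pi/2-.098)"
```

```text
clock: 33.05
tool_pos: [0.5904, 0.1924, 0.0245]
eef_rot: [0.049, 0.999, 0.0, 0.0]
contact_force: [-0.3, 1.1, -1.9]
opening: 0.606
finger_force: 20.0
t 33.05 p [0.5904 0.1924 0.0245] yaw_y 1.472 z [ 0.001  0.001 -1.   ] F [-0.3  1.1 -1.9] op 0.606 ff 20.0 q [-0.1   1.03 -0.53  1.69  0.8   0.65  0.39]
shift [ 0.003 -0.013  0.013] turn [ 0.001  0.    -0.   ] rows>= 1.0 1.0
```

```bash
python3 -m pendant '[0,0,-0.013,0.005,0,0,0, 0,0,-0.013,0.012,0,0,0, 0,0,-0.013,0.013,0,0,0, 0.69,0,-0.013,0.013,0,0,0, 0.69,0,-0.013,0.013,0,0,0, 0.69,0,-0.013,0.013,0,0,0, 0.69,0,-0.013,-0.1,0,0,0, 0.69,0,-0.013,-0.4,0,0,0, 0.69,0,-0.013,-0.7,0,0,0, 0.69,0,-0.013,-0.85,0,0,0, 0.69,0,-0.013,-0.85,0,0,0, 0.69,0,-0.013,-0.85,0,0,0]' 20
python3 -c "
from h import *
go([.47,.178,.152],np.pi/2)"
python3 -m pendant '[1,0.3,-0.06,0,0,0,-0.063, 1,0.55,-0.1,0,0,0,-0.063, 1,0.78,-0.16,0,0,0,-0.063, 1,0.78,-0.16,0,0,0,-0.063, 1,0.78,-0.16,0,0,0,-0.063]' 20
python3 -m pendant '[1,0.15,-0.03,0,0,0,0, 1,0.31,-0.03,0,0,0,0, 1,0.31,-0.03,0,0,0,0, 1,0.31,-0.03,0,0,0,0, 1,0.31,-0.03,0,0,0,0, 1,0.31,-0.03,0,0,0,0]' 20
python3 - <<'E'
from h import *
st(); s=snap('wrist','w10'); print(w2px('w10',[.422,.175,.061])); cv2.imwrite('pics/w10c.png',cv2.resize(s['img'][110:360,110:400][:,:,::-1],None,fx=2.4,fy=2.4,interpolation=cv2.INTER_CUBIC))
E
```

```text
clock: 34.25
tool_pos: [0.5899, 0.1902, 0.1523]
eef_rot: [0.049, 0.999, 0.0, 0.0]
contact_force: [-0.2, 0.1, -0.8]
opening: 0.691
finger_force: 0.0
shift [ 0.788 -0.159  0.001] turn [ 0.     0.    -0.062] rows>= 3.0 1.0
clock: 34.75
tool_pos: [0.4703, 0.1774, 0.1507]
eef_rot: [-0.001, 1.0, -0.0, -0.001]
contact_force: [0.7, 1.0, -0.7]
opening: 1.002
finger_force: 0.0
clock: 35.35
tool_pos: [0.4258, 0.1735, 0.1512]
eef_rot: [0.0, 1.0, 0.001, 0.0]
contact_force: [0.3, 0.1, 0.8]
opening: 1.001
finger_force: 0.0
t 35.35 p [0.4258 0.1735 0.1512] yaw_y 1.57 z [ 0.     0.001 -1.   ] F [0.3 0.1 0.8] op 1.001 ff 0.0 q [-0.1   0.7  -0.62  2.12  0.78  0.56  0.28]
[255.1940577  192.66422065]
```

View pics/w10c.png

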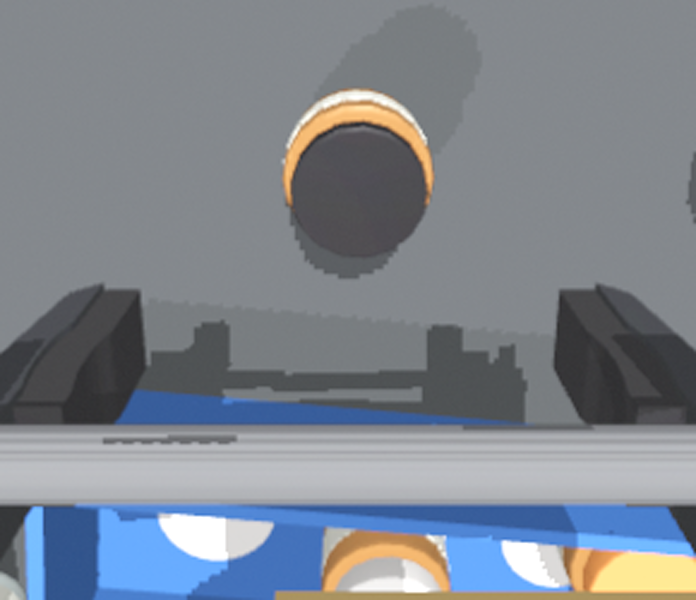

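The black cap is at crop (359,190), about 4 mm to the left of where it was expected. Picking it.

```bash
python3 -m pendant '[1,0.04,0.03,0.15,0,0,0, 1,0.04,0.03,0.3,0,0,0, 1,0.04,0.03,0.45,0,0,0, 1,0.04,0.03,0.55,0,0,0, 1,0.04,0.03,0.65,0,0,0, 1,0.04,0.03,0.75,0,0,0, 1,0.04,0.03,0.83,0,0,0, 1,0.04,0.03,0.915,0,0,0, 1,0.04,0.03,0.915,0,0,0, 1,0.04,0.03,0.915,0,0,0]' 20
python3 -c "
from h import *
st(); go([.4195,.178,.014],np.pi/2)"
```

```text
clock: 36.4
tool_pos: [0.4187, 0.178, 0.014]
eef_rot: [-0.001, 1.0, -0.0, -0.0]
contact_force: [0.1, 0.3, 0.3]
opening: 1.0
finger_force: 0.0
t 36.4 p [0.4187 0.178  0.014 ] yaw_y 1.572 z [-0. -0. -1.] F [0.1 0.3 0.3] op 1.0 ff 0.0 q [-0.45  0.93 -0.08  2.21  1.4   0.07 -0.33]
shift [-0.005  0.     0.   ] turn [-0.    -0.     0.001] rows>= 1.0 1.0
```

```bash
python3 -m pendant '[0,0,0,0,0,0,0, 0,0,0,0,0,0,0, 0,0,0,0,0,0,0, 0,0,0,0,0,0,0, 0,0,0,0,0,0,0, 0,0,0,0,0,0,0, 0,0,0,0,0,0,0]' 20
python3 -m pendant '[0,-0.05,0,-0.1,0,0,0, 0,-0.1,0,-0.25,0,0,0, 0,-0.2,0,-0.4,0,0,0, 0,-0.3,0,-0.6,0,0,0, 0,-0.4,0,-0.8,0,0,0, 0,-0.4,0,-0.8,0,0,0, 0,-0.4,0,-0.8,0,0,0, 0,-0.4,0,-0.8,0,0,0, 0,-0.4,0,-0.8,0,0,0]' 20
python3 -m pendant '[0,-0.08,-0.3,0,0,0,0, 0,-0.17,-0.7,0,0,0,0, 0,-0.17,-0.7,0,0,0,0, 0,-0.17,-0.7,0,0,0,0]' 20
python3 -m pendant '[0,-0.08,-0.3,0,0,0,0, 0,-0.17,-0.7,0,0,0,0, 0,-0.17,-0.7,0,0,0,0, 0,-0.17,-0.7,0,0,0,0]' 20
python3 -m pendant '[0,-0.08,-0.3,0,0,0,0, 0,-0.17,-0.7,0,0,0,0, 0,-0.17,-0.7,0.05,0,0,0, 0,-0.17,-0.7,0.05,0,0,0, 0,-0.17,-0.7,0.05,0,0,0, 0,-0.17,-0.7,0.05,0,0,0]' 20
python3 -c "
from h import *
st(); go([.557,-.138,.0275],np.pi/2)"
```

```text
clock: 37.1
tool_pos: [0.4186, 0.1776, 0.0143]
eef_rot: [-0.0, 1.0, 0.0, -0.0]
contact_force: [0.9, -1.1, 3.7]
opening: 0.601
finger_force: 20.0
clock: 38.0
tool_pos: [0.4769, 0.1774, 0.1328]
eef_rot: [-0.001, 1.0, -0.001, -0.002]
contact_force: [-1.1, 0.2, -2.4]
opening: 0.609
finger_force: 20.0
clock: 38.4
tool_pos: [0.5034, 0.0699, 0.1328]
eef_rot: [0.002, 1.0, -0.001, -0.001]
contact_force: [-0.2, 0.4, -2.2]
opening: 0.61
finger_force: 20.0
clock: 38.8
tool_pos: [0.5295, -0.0328, 0.1333]
eef_rot: [0.001, 1.0, 0.0, -0.001]
contact_force: [0.1, 0.8, -1.0]
opening: 0.609
finger_force: 20.0
clock: 39.4
tool_pos: [0.5554, -0.1329, 0.1269]
eef_rot: [-0.003, 1.0, 0.001, -0.0]
contact_force: [-0.3, -0.1, -1.8]
opening: 0.609
finger_force: 20.0
t 39.4 p [ 0.5554 -0.1329  0.1269] yaw_y 1.577 z [-0.     0.003 -1.   ] F [-0.3 -0.1 -1.8] op 0.609 ff 20.0 q [ 0.55  0.86 -0.71  1.81  0.78  0.77  1.01]
shift [-0.011 -0.036  0.663] turn [ 0.002 -0.     0.004] rows>= 2.0 1.0
```

```bash
python3 -m pendant '[0,-0.01,-0.025,0,0,0,0, 0,-0.01,-0.025,0.2,0,0,0, 0,-0.01,-0.025,0.4,0,0,0, 0,-0.01,-0.025,0.55,0,0,0, 0,-0.01,-0.025,0.63,0,0,0, 0,-0.01,-0.025,0.66,0,0,0, 0,-0.01,-0.025,0.66,0,0,0]' 20
python3 -c "
from h import *
st(); go([.557,-.138,.0265])"
```

```text
clock: 40.1
tool_pos: [0.5569, -0.1399, 0.0276]
eef_rot: [-0.001, 1.0, 0.001, -0.0]
contact_force: [0.4, 1.2, -2.6]
opening: 0.607
finger_force: 20.0
t 40.1 p [ 0.5569 -0.1399  0.0276] yaw_y 1.573 z [-0.     0.001 -1.   ] F [ 0.4  1.2 -2.6] op 0.607 ff 20.0 q [ 0.49  1.   -0.58  1.84  0.94  0.6   0.88]
shift [-0.001  0.012  0.007] turn [0. 0. 0.] rows>= 1.0 0.0
```

```bash
python3 -m pendant '[0,0,0.01,0.005,0,0,0, 0,0,0.01,0.008,0,0,0, 0.8,0,0.01,0.008,0,0,0, 0.8,0,0.01,0.008,0,0,0, 0.8,0,0.01,0.008,0,0,0, 0.8,0,0.01,-0.2,0,0,0, 0.8,0,0.01,-0.5,0,0,0, 0.8,0,0.01,-0.89,0,0,0, 0.8,0,0.01,-0.89,0,0,0, 0.8,0,0.01,-0.89,0,0,0]' 20
python3 -m pendant '[0,0.04,-0.3,0,0,0,0, 0,0.04,-0.6,0,0,0,0, 0,0.04,-0.94,0,0,0,0, 0,0.04,-0.94,0,0,0,0, 0,0.04,-0.94,0,0,0,0, 0,0.04,-0.94,0,0,0,0]' 20
python3 - <<'E'
from h import *
st(); go([.553,-.278,.1615])
s=snap('top','t11'); print('expect cap',w2px('t11',[.557,-.138,.073]))
g=s['img'][176:212,288:328].max(2)
for a in g: print(''.join('#' if b<60 else '.' for b in a))
# carrier: orange & white cap circles
for n,p in dict(orange=(.598,.2715,.061),white=(.590,.1905,.061)).items():
    c=w2px('t11',p); print(n,c.round(1),s['img'][int(round(c[1])),int(round(c[0]))])
E
```

```text
clock: 41.1
tool_pos: [0.558, -0.1395, 0.1629]
eef_rot: [-0.0, 1.0, -0.0, 0.002]
contact_force: [-0.1, 0.2, -1.0]
opening: 0.8
finger_force: 0.0
clock: 41.7
tool_pos: [0.5505, -0.2783, 0.1597]
eef_rot: [-0.002, 1.0, 0.001, -0.001]
contact_force: [-0.9, -0.3, 0.1]
opening: 0.281
finger_force: 0.0
t 41.7 p [ 0.5505 -0.2783  0.1597] yaw_y 1.574 z [-0.002  0.002 -1.   ] F [-0.9 -0.3  0.1] op 0.281 ff 0.0 q [ 0.8   0.88 -0.76  1.64  0.72  0.93  1.33]
shift [-0.017  0.002 -0.012] turn [0. 0. 0.] rows>= 1.0 0.0
expect cap [310.18673218 189.98939902]
........................................
........................................
........................................
........................................
......................##................
...................########.............
..................###########...........
.................#############..........
................##############..........
...............###############..........
...............################.........
...............################.........
..............#################.........
..............####
[... 293 characters left out ...]
###.............
........................................
........................................
........................................
........................................
........................................
........................................
........................................
........................................
........................................
........................................
........................................
........................................
........................................
........................................
........................................
orange [150.  176.1] [228 112  33]
white [181.4 179. ] [245 243 241]
```

The black cap is at about (310.5,188.5), so the jar stands in the nest. Pressing.

```bash
python3 -m pendant '[0,0.02,0,0.2,0,0,0, 0,0.02,0,0.35,0,0,0, 0,0.04,0,0.45,0,0,0, 0,0.06,0,0.55,0,0,0, 0,0.09,0,0.65,0,0,0, 0,0.11,0,0.73,0,0,0, 0,0.13,0,0.78,0,0,0, 0,0.13,0,0.8,0,0,0, 0,0.13,0,0.82,0,0,0, 0,0.13,0,0.82,0,0,0]' 20
python3 -m pendant '[0,0,0,0.02,0,0,0, 0,0,0,0.03,0,0,0, 0,0,0,0.04,0,0,0, 0,0,0,0.04,0,0,0]' 20
python3 -m pendant '[0,0,0,0.01,0,0,0, 0,0,0,0.015,0,0,0, 0,0,0,0.015,0,0,0]' 20
python3 -m pendant '[0,-0.02,0,-0.1,0,0,0, 0,-0.05,0,-0.2,0,0,0, 0,-0.08,0,-0.35,0,0,0, 0,-0.11,0,-0.5,0,0,0, 0,-0.13,0,-0.7,0,0,0, 0,-0.13,0,-0.86,0,0,0, 0.9,-0.13,0,-0.86,0,0,0, 0.9,-0.13,0,-0.86,0,0,0]' 20
python3 - <<'E'
from h import *
st(); go([.557,-.138,.16])
s=snap('scene','s12')['img']; p=cv2.imread('pics/s9.png')[:,:,::-1]
# blue pixels + cap-top row in nest-jar region (blue box is lower)
for n,a in(('black',s),('white',p)):
    h=cv2.cvtColor(np.ascontiguousarray(a[215:240,190:208]),cv2.COLOR_RGB2HSV); print(n,'blue px',int(((h[...,0]>105)&(h[...,0]<130)&(h[...,1]>90)&(h[...,2]>50)).sum()))
h=cv2.cvtColor(s,cv2.COLOR_RGB2HSV); 
for j in range(216,242,1): print(j,s[j,200].tolist(),p[j,200].tolist())
E
```

```text
clock: 42.75
tool_pos: [0.5321, -0.2797, 0.0398]
eef_rot: [-0.001, 1.0, -0.0, 0.001]
contact_force: [-2.1, 1.6, 14.3]
opening: 0.003
finger_force: 7.3
clock: 43.15
tool_pos: [0.5321, -0.2797, 0.0381]
eef_rot: [-0.001, 1.0, -0.001, 0.001]
contact_force: [-11.9, 3.1, 46.0]
opening: 0.004
finger_force: 22.9
clock: 43.45
tool_pos: [0.5321, -0.2797, 0.0376]
eef_rot: [-0.001, 1.0, -0.002, 0.001]
contact_force: [-15.7, 3.9, 60.2]
opening: 0.007
finger_force: 30.0
clock: 44.25
tool_pos: [0.5505, -0.2805, 0.1586]
eef_rot: [-0.0, 1.0, -0.0, -0.0]
contact_force: [-0.6, -0.0, -0.3]
opening: 0.163
finger_force: 0.0
t 44.25 p [ 0.5505 -0.2805  0.1586] yaw_y 1.572 z [-0.001 -0.    -1.   ] F [-0.6 -0.  -0.3] op 0.163 ff 0.0 q [ 0.8   0.88 -0.76  1.64  0.73  0.92  1.33]
shift [-0.044  0.95  -0.01 ] turn [0. 0. 0.] rows>= 3.0 0.0
black blue px 0
white blue px 0
216 [60, 59, 55] [62, 61, 59]
217 [54, 52, 47] [63, 60, 58]
218 [62, 62, 60] [66, 63, 60]
219 [84, 86, 84] [203, 200, 195]
220 [84, 82, 83] [252, 251, 249]
221 [79, 76, 74] [254, 254, 253]
222 [76, 75, 73] [254, 254, 253]
223 [77, 75, 74] [254, 254, 253]
224 [79, 77, 76] [254, 254, 253]
225 [82, 79, 79] [254, 254, 253]
226 [79, 77, 76] [254, 254, 253]
227 [85, 83, 80] [254, 254, 253]
228 [82, 78, 77] [254, 254, 253]
229 [84, 78, 76] [251, 250, 248]
230 [87, 83, 82] [227, 224, 219]
231 [89, 85, 84] [205, 201, 194]
232 [76, 74, 73] [207, 204, 196]
233 [63, 62, 59] [209, 169, 145]
234 [63, 60, 58] [212, 131, 61]
235 [148, 103, 67] [181, 118, 67]
236 [220, 146, 76] [145, 97, 60]
237 [210, 135, 72] [144, 97, 60]
238 [151, 99, 60] [160, 127, 91]
239 [251, 250, 245] [252, 251, 247]
240 [255, 255, 255] [255, 255, 255]
241 [255, 255, 255] [255, 255, 255]
```

Black cap home: no blue, and its top is at the same image row as white's. Regrasping and carrying it over.

```bash
python3 -m pendant '[0.9,-0.05,0.3,0,0,0,0, 0.9,-0.05,0.6,0,0,0,0, 0.9,-0.05,0.945,0,0,0,0, 0.9,-0.05,0.945,0,0,0,0, 0.9,-0.05,0.945,0,0,0,0, 0.9,-0.05,0.945,0,0,0,0, 0.9,-0.05,0.945,0,0,0,0, 0.9,-0.05,0.945,0,0,0,0]' 20
python3 -m pendant '[0.9,0,0,0.2,0,0,0, 0.9,0,0,0.4,0,0,0, 0.9,0,0,0.6,0,0,0, 0.9,0,0,0.75,0,0,0, 0.9,0,0,0.865,0,0,0, 0.9,0,0,0.865,0,0,0, 0.9,0,0,0.865,0,0,0]' 20
python3 -m pendant '[0,0,0,0.01,0,0,0, 0,0,0,0.01,0,0,0, 0,0,0,0.01,0,0,0, 0,0,0,0.01,0,0,0, 0,0,0,0.01,0,0,0, 0,0,0,0.01,0,0,0, 0,0,0,-0.2,0,0,0, 0,0,0,-0.5,0,0,0, 0,0,0,-0.8,0,0,0, 0,0,0,-0.8,0,0,0, 0,0,0,-0.8,0,0,0]' 20
python3 -m pendant '[0,-0.04,0.3,0,0,0,0, 0,-0.06,0.6,0,0,0,0, 0,-0.08,0.83,0,0,0,0, 0,-0.08,0.83,0,0,0,0]' 20
python3 -m pendant '[0,-0.03,0.3,0,0,0,0.062, 0,-0.06,0.6,0,0,0,0.062, 0,-0.08,0.83,0,0,0,0.062, 0,-0.08,0.83,0,0,0,0.062, 0,-0.08,0.83,0,0,0,0.062, 0,-0.08,0.83,0,0,0,0.062, 0,-0.08,0.83,0,0,0,0.062]' 20
python3 -c "
from h import *
st(); go([.582,.1123,.0235],np.pi/2-.098)"
```

```text
clock: 45.1
tool_pos: [0.5579, -0.1403, 0.1582]
eef_rot: [0.001, 1.0, -0.0, -0.001]
contact_force: [-0.3, -0.7, -0.9]
opening: 0.893
finger_force: 0.0
clock: 45.8
tool_pos: [0.5585, -0.1387, 0.0293]
eef_rot: [-0.0, 1.0, 0.0, -0.0]
contact_force: [-0.2, 0.5, -0.7]
opening: 0.901
finger_force: 0.0
clock: 46.9
tool_pos: [0.5583, -0.1389, 0.1493]
eef_rot: [-0.0, 1.0, -0.0, 0.0]
contact_force: [-0.2, 0.5, -2.4]
opening: 0.605
finger_force: 20.0
clock: 47.3
tool_pos: [0.5693, -0.0064, 0.1478]
eef_rot: [-0.005, 1.0, 0.003, -0.001]
contact_force: [0.2, 0.8, -1.7]
opening: 0.606
finger_force: 20.0
clock: 48.0
tool_pos: [0.5817, 0.1079, 0.1481]
eef_rot: [0.05, 0.999, -0.001, -0.001]
contact_force: [-0.7, -0.1, -2.9]
opening: 0.608
finger_force: 20.0
t 48.0 p [0.5817 0.1079 0.1481] yaw_y 1.472 z [-0.002 -0.002 -1.   ] F [-0.7 -0.1 -2.9] op 0.608 ff 20.0 q [ 0.11  0.84 -0.67  1.73  0.69  0.82  0.58]
shift [-0.     0.031  0.83 ] turn [-0.001 -0.001 -0.001] rows>= 3.0 1.0
```

```bash
python3 -m pendant '[0,0,0.01,0.15,0,0,0, 0,0,0.01,0.35,0,0,0, 0,0,0.01,0.55,0,0,0, 0,0,0.01,0.7,0,0,0, 0,0,0.01,0.78,0,0,0, 0,0,0.01,0.82,0,0,0, 0,0,0.01,0.835,0,0,0, 0,0,0.01,0.835,0,0,0]' 20
python3 -c "
from h import *
st(); go([.582,.1115,.0225],np.pi/2-.098)"
```

```text
clock: 48.8
tool_pos: [0.5826, 0.112, 0.0244]
eef_rot: [0.048, 0.999, 0.0, 0.0]
contact_force: [-0.5, 0.1, -2.2]
opening: 0.607
finger_force: 20.0
t 48.8 p [0.5826 0.112  0.0244] yaw_y 1.474 z [ 0.001  0.001 -1.   ] F [-0.5  0.1 -2.2] op 0.607 ff 20.0 q [ 0.03  1.01 -0.53  1.78  0.86  0.6   0.44]
shift [ 0.004 -0.004  0.012] turn [0.    0.    0.001] rows>= 1.0 1.0
```

```bash
python3 -m pendant '[0,0,-0.005,0.005,0,0,0, 0,0,-0.005,0.011,0,0,0, 0,0,-0.005,0.013,0,0,0, 0.69,0,-0.005,0.013,0,0,0, 0.69,0,-0.005,0.013,0,0,0, 0.69,0,-0.005,0.013,0,0,0, 0.69,0,-0.005,-0.1,0,0,0, 0.69,0,-0.005,-0.4,0,0,0, 0.69,0,-0.005,-0.7,0,0,0, 0.69,0,-0.005,-0.95,0,0,0, 0.69,0,-0.005,-0.95,0,0,0, 0.69,0,-0.005,-0.95,0,0,0]' 20
python3 -m pendant '[0,0,0,-0.3,0,0,0, 0,0,0,-0.6,0,0,0, 0,0.2,0,-0.6,0,0,0, 0,0.5,0,-0.6,0,0,0, 0,0.8,0,-0.6,0,0,0, 0,0.8,0,-0.6,0,0,0, 0,0.8,0,-0.6,0,0,0]' 20
python3 - <<'E'
from h import *
st()
for n,p in dict(redbottle=(350,180),redtop=(344,133),rackfl=(158,165),rackfr=(272,163)).items(): print(n,px2w('top0',p[0]/1.5625,p[1]/1.5625,.14 if n=='redtop' else 0).round(3))
s=snap('top','t13')['img'][:,:,::-1]; a=snap('scene','s13')['img'][:,:,::-1]
o=np.zeros((600,800,3),np.uint8); o[:,:440]=cv2.resize(s[125:215,122:254-22*3//3*0][:,:132],(440,300),interpolation=cv2.INTER_CUBIC).repeat(2,0)[:600] if 0 else cv2.copyMakeBorder(cv2.resize(s[125:215,120:252],(440,300),interpolation=cv2.INTER_CUBIC),0,300,0,0,cv2.BORDER_CONSTANT)
o[300:600,:800]=cv2.resize(a[150:270,230:470],(800,400),interpolation=cv2.INTER_CUBIC)[:300]
cv2.imwrite('pics/c13.png',o)
E
```

```text
clock: 50.0
tool_pos: [0.5825, 0.1113, 0.168]
eef_rot: [0.048, 0.999, 0.0, 0.001]
contact_force: [-0.7, 0.7, -0.5]
opening: 0.688
finger_force: 0.0
clock: 50.7
tool_pos: [0.4617, 0.1222, 0.2558]
eef_rot: [0.047, 0.999, -0.001, -0.001]
contact_force: [0.3, -0.2, 0.2]
opening: 0.076
finger_force: 0.0
t 50.7 p [0.4617 0.1222 0.2558] yaw_y 1.476 z [-0.002 -0.001 -1.   ] F [ 0.3 -0.2  0.2] op 0.076 ff 0.0 q [ 0.15  0.57 -0.8   1.96  0.54  0.85  0.54]
redbottle [0.779 0.087 0.   ]
redtop [0.807 0.084 0.14 ]
rackfl [0.81  0.431 0.   ]
rackfr [0.812 0.227 0.   ]
```

View pics/c13.png

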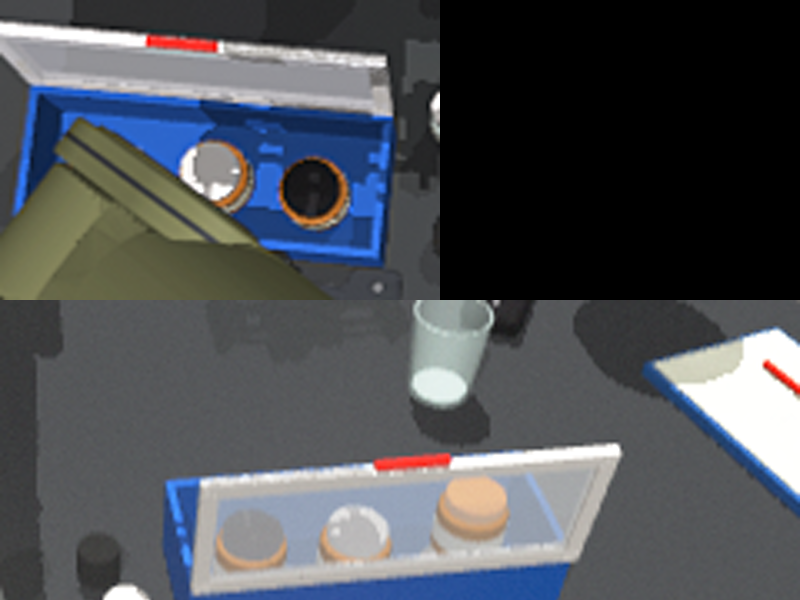

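Black and white sit fine, but the orange jar at scene crop (475,500) looks higher and nearer the robot than expected, so it may have been knocked. I'll measure it with the unobstructed views.

```bash
python3 -m pendant '[0,0.2,-0.4,0,0,0,0, 0,0.2,-0.8,0,0,0,0, 0,0.2,-1,0,0,0,0, 0,0.2,-1,0,0,0,0]' 20
python3 -m pendant '[0,0,-0.4,0,0,0,0, 0,0,-0.8,0,0,0,0, 0,0,-1,0,0,0,0, 0,0,-1,0,0,0,0]' 20
python3 - <<'E'
from h import *
st()
snap('top','t14'); snap('scene','s14')
def asc(f,u0,u1,v0,v1,su=1):
    h=cv2.cvtColor(cv2.imread(f'pics/{f}.png'),cv2.COLOR_BGR2HSV)
    for v in range(v0,v1):
        o=''
        for u in range(u0,u1):
            H,S,V=map(int,h[v,u])
            o+= 'O' if H<22 and S>150 and V>200 else 'a' if H<25 and S>90 and V>80 else 'b' if 95<H<130 and S>110 else 'W' if V>190 and S<50 else 'k' if V<60 else '.'
        print(v,o)
for f in('t14','s14'):
    print(f,'cap expected',[w2px(f,p).round(1).tolist() for p in((.598,.2715,.061),(.590,.1905,.061),(.582,.1115,.061))])
c=w2px('t14',(.598,.2715,.061)); u,v=int(c[0]),int(c[1]); asc('t14',u-25,u+50,v-28,v+22)
c=w2px('s14',(.598,.2715,.061)); u,v=int(c[0]),int(c[1]); asc('s14',u-60,u+30,v-28,v+22)
E
```

```text
clock: 51.2
tool_pos: [0.4176, -0.0311, 0.2551]
eef_rot: [0.054, 0.999, -0.002, -0.002]
contact_force: [0.3, -0.5, -0.7]
opening: 0.007
finger_force: 0.0
clock: 51.6
tool_pos: [0.4033, -0.1808, 0.2551]
eef_rot: [0.056, 0.998, -0.001, -0.001]
contact_force: [0.0, 0.2, -0.2]
opening: 0.007
finger_force: 0.0
t 51.6 p [ 0.4033 -0.1808  0.2551] yaw_y 1.459 z [-0.002 -0.002 -1.   ] F [ 0.   0.2 -0.2] op 0.007 ff 0.0 q [ 0.87  0.53 -0.84  2.05  0.56  0.8   1.15]
t14 cap expected [[150.0, 176.1], [181.4, 179.0], [212.1, 181.8]]
s14 cap expected [[368.2, 212.9], [336.5, 215.6], [305.2, 218.2]]
148 ...............WWWW......W.................................................
149 .....WW.WWWWWWWWWWWW....WW.....WW..W.......................................
150 ........W.........WWWWWWWWW....WW..WWWWW...W..W.W..........................
151 ....bbbbbbbbbbbb..............WWWWWWWWWW......WWWWWWW....WWW...............
152 ....bbbbbbbbbbbbbbbbbbbbbbb..............WWWWWWWWWWWW....WWWW...WW..WWW....
153 ....bbbbbbbbbbbbbbbbbbbbbbbbbbbbbbbbbb...............WWWWWWWW...WW..WWWWWW.
154 ....bbbbbbbbbbbbbbbbbbbb
[... 7541 characters left out ...]
.WWWWWWWWWWWWWWWWWWWWWWWWWWWWWWWW.W
227 ....aa.................aaa...WWWW....WWW.WWWWWWWWWWWWWWWWWWWWWWWWWWWWWWWWWWW..............
228 ...aa..................W..W.WWWWWWWWWWWWWWWWWWWWWWWWWWWWWWWWWWWW..........................
229 aaa.....WW..WWWWWW..WWWWWWWWWWWWWWWWWWWWWWWWWWWWWWWW.W...............................bbbbb
230 .W.WW..WWWWWWWWWWWWWWWWWWWWWWWWWWWWWWWWW.WW...............................bbbbbbbbbbbbbbbb
231 WWWWWWWWWWWWWWWWWWWWWWWWWWWW..W................................b.bbbbbbbbbbbbbbbbbbbbbbbbb
232 WWWWWWWWWWWW.WWWW...................................bbbbbbbbbbbbbbbbbbbbbbbbbbbbbbbbbbbbbb
233 WWW.W..W..................................bbbbbbbbbbbbbbbbbbbbbbbbbbbbbbbbbbbbbbbbbbbbbbbb
```

Run:
```python
from h import *
p=px2w('t14',143.5,181.5,.061); print(p)
d=p[:2]-np.array([.5978,.1911]); print('carrier xy',d@[.995,-.098],d@[.098,.995])
for z in(.061,.071,.081):
    q=px2w('t14',143.5,181.5,z); print(z,q.round(4),w2px('s14',q).round(1))
for z in (.061,): print('white ref',w2px('s14',px2w('t14',183.3-.0,176,z)).round(1))
h=cv2.cvtColor(cv2.imread('pics/s14.png'),cv2.COLOR_BGR2HSV)
for v in range(198,232): print(v,' '.join(f'{int(h[v,u,0]):3d}/{int(h[v,u,1]):3d}' for u in range(352,400,4)))
```

```text
[0.58415348 0.28794947 0.061     ]
carrier xy -0.02306953171196923 0.09502785976546967
0.061 [0.5842 0.2879 0.061 ] [372.  208.2]
0.071 [0.5825 0.285  0.071 ] [371.4 205.1]
0.081 [0.5808 0.282  0.081 ] [370.7 201.9]
white ref [335.8 218. ]
198   2/209   2/211   2/213   1/209  30/  1   0/  0  30/  1  30/  1  20/  3  15/  4  17/ 10  14/ 16
199   1/211   1/216   1/159   2/ 99  30/  1  23/  4  20/  6  19/  9  19/ 13  18/ 16  14/ 15  19/ 15
200   2/104   3/ 68   4/ 53   5/ 36  21/  8  21/ 16  21/ 14  16/ 18  15/ 16  16/ 15  15/ 16  16/ 15
201   6/ 38  16/ 14  19/ 15  18/ 14  18/ 16  18/ 14  16/ 15  21/ 14  16/ 15 107/ 12  12/  7  30/  3
202  17/ 12  15/ 14  12/ 14  19/ 15  15/ 14  14/ 15 105/  3 111/ 10 110/  9 109/ 54  90/  2 108/  7
203  17/ 12  19/ 15  20/ 12 120/  1  14/ 52  13/ 62  12/ 54 108/ 43 106/ 41 109/ 67 105/  6 100/  5
204  15/  6 114/  7 107/ 13 115/  9  15/ 82  15/ 89  15/ 89 109/ 48 110/ 36 109/ 58 108/  7  90/  3
205 107/ 26 110/ 41 109/ 50   9/ 38  14/ 89  14/ 88  14/ 85 146/ 10 108/ 40 109/ 48 105/  6 110/  5
206 108/ 50 109/ 47 108/ 49  14/ 78  15/ 88  15/ 85  15/ 87 
[... 1839 characters left out ...]

225 110/ 41 108/ 18  13/ 10  18/ 13  20/  7  23/  5  15/  5  15/  2  23/  5  20/  8  10/  8  18/ 13
226 109/ 28 135/  2  10/  4  13/ 11  20/  4  30/  5  30/  6  20/  8  20/ 12  19/ 14  15/ 13  19/ 15
227 108/  6   0/  4  15/  5  15/  5  26/  9  17/ 11  17/ 12  19/ 14  16/ 15  24/ 14  19/ 15  18/ 14
228  18/  6  21/  9  15/ 10  17/ 12  21/ 13  21/ 13  15/ 14  23/ 16  15/ 14  17/ 12 128/  6 108/ 23
229  25/  8  19/ 14  18/ 13  13/ 12  16/ 15  16/ 15  21/ 14 130/  5 115/ 18 116/ 35 111/ 76 110/127
230  16/ 15  19/ 11  15/ 14  13/ 12  18/ 14 111/ 20 116/ 31 111/ 71 110/118 109/194 109/197 108/205
231  13/ 13  15/ 14 111/ 21 113/ 27 117/ 34 110/110 109/161 109/198 109/197 108/204 109/201 108/207
```

The orange jar was knocked, but it stands upright on the floor at carrier (-23,+95) mm. Two-view height agrees with 61 mm, inside the limits, so I'll leave it. Now the lid: go round behind it from above.

Run:
```python
from h import *
go([.712,.180,.255],np.pi/2-.098)
```

```text
shift [-1.798  2.556  0.011] turn [ 0.001  0.    -0.002] rows>= 10.0 1.0
```

```bash
python3 -m pendant '[0,-0.2,0.29,0,0,0,0, 0,-0.4,0.58,0,0,0,0, 0,-0.6,0.85,0,0,0,0, 0,-0.6,0.85,0,0,0,0]' 20
python3 -m pendant '[0,-0.2,0.29,0,0,0,0, 0,-0.4,0.58,0,0,0,0, 0,-0.6,0.85,0,0,0,0, 0,-0.6,0.85,0,0,0,0]' 20
python3 -m pendant '[0,-0.2,0.29,0,0,0,0, 0,-0.4,0.58,0,0,0,0, 0,-0.6,0.85,0,0,0,0, 0,-0.6,0.85,0,0,0,0, 0,-0.6,0.85,0,0,0,0, 0,-0.6,0.85,0,0,0,0]' 20
python3 - <<'E'
from h import *
st(); go([.712,.180,.164],np.pi/2-.098)
E
```

```text
clock: 52.1
tool_pos: [0.5106, -0.0452, 0.2574]
eef_rot: [0.043, 0.999, 0.004, 0.003]
contact_force: [-1.1, 0.8, 0.6]
opening: 0.004
finger_force: 0.0
clock: 52.5
tool_pos: [0.61, 0.0728, 0.2566]
eef_rot: [0.044, 0.999, 0.004, 0.001]
contact_force: [-1.2, 1.0, -0.3]
opening: 0.008
finger_force: 0.0
clock: 53.1
tool_pos: [0.7088, 0.1808, 0.2559]
eef_rot: [0.048, 0.999, -0.001, -0.001]
contact_force: [0.4, -0.4, -0.2]
opening: 0.002
finger_force: 0.0
t 53.1 p [0.7088 0.1808 0.2559] yaw_y 1.474 z [-0.002 -0.001 -1.   ] F [ 0.4 -0.4 -0.2] op 0.002 ff 0.0 q [-0.02  0.91 -0.72  1.14  0.57  1.28  0.78]
shift [-0.023 -0.002  0.612] turn [-0.001 -0.001  0.001] rows>= 2.0 1.0
```

```bash
python3 -m pendant '[0,-0.02,0,0.2,0,0,0, 0,-0.02,0,0.4,0,0,0, 0,-0.02,0,0.61,0,0,0, 0,-0.02,0,0.61,0,0,0, 0,-0.02,0,0.61,0,0,0, 0,-0.02,0,0.61,0,0,0]' 20
python3 -m pendant '[0,0.1,0,0,0,0,0, 0,0.18,0,0,0,0,0, 0,0.27,0,0,0,0,0, 0,0.35,0,0,0,0,0, 0,0.43,0,0.005,0,0,0, 0,0.5,0,0.015,0,0,0, 0,0.5,0,0.015,0,0,0]' 20
python3 -m pendant '[0,0.06,0,0.03,0,0,0, 0,0.12,0,0.06,0,0,0, 0,0.18,0,0.09,0,0,0, 0,0.22,0,0.12,0,0,0, 0,0.22,0,0.12,0,0,0]' 20
python3 -c "
from h import *
st(); C=np.array([.5978,.1911]); d=np.array(r.get_state()['tool_pos'])[:2]-C; print('carrier',d@[.995,-.098],d@[.098,.995])"
```

```text
clock: 53.7
tool_pos: [0.7134, 0.1813, 0.1673]
eef_rot: [0.049, 0.999, 0.001, 0.001]
contact_force: [0.1, 0.5, -0.4]
opening: 0.005
finger_force: 0.0
clock: 54.4
tool_pos: [0.6381, 0.1892, 0.165]
eef_rot: [0.048, 0.999, 0.001, 0.001]
contact_force: [-0.2, -0.1, 0.3]
opening: 0.006
finger_force: 0.0
clock: 54.9
tool_pos: [0.6048, 0.1924, 0.1451]
eef_rot: [0.048, 0.999, 0.0, -0.0]
contact_force: [0.2, 1.0, 1.2]
opening: 0.004
finger_force: 0.2
t 54.9 p [0.6048 0.1924 0.1451] yaw_y 1.475 z [-0.     0.001 -1.   ] F [0.2 1.  1.2] op 0.004 ff 0.2 q [-0.03  0.89 -0.67  1.6   0.67  0.89  0.52]
carrier 0.0068464747809398995 0.0019385182326974997
```

```bash
cat >> h.py <<'E'
def lid(tag):
    for n in('scene','top'):
        s=snap(n,n[0]+tag); h=cv2.cvtColor(s['img'],cv2.COLOR_RGB2HSV)
        m=(((h[...,0]<6)|(h[...,0]>174))&(h[...,1]>170)&(h[...,2]>110)).astype(np.uint8); k,_,S,C=cv2.connectedComponentsWithStats(m)
        print(n,[(C[i].round(0).tolist(),int(S[i][4])) for i in range(1,k) if S[i][4]>8])
        for th in(1.7,1.4,1.2,1,.8,.6,.4,.2,0):
            x=.055-.11*np.cos(th)+.008*np.sin(th); z=.0705+.11*np.sin(th)+.008*np.cos(th)
            print(th,w2px(n[0]+tag,[.5978+.995*x,.1911-.098*x,z]).round(0).tolist(),end=' ')
        print()
E
python3 -c "
from h import *
lid('15')"
```

```text
scene [([475.0, 182.0], 80), ([327.0, 283.0], 846), ([320.0, 318.0], 60)]
1.7 [354.0, 203.0] 1.4 [350.0, 193.0] 1.2 [347.0, 188.0] 1 [344.0, 185.0] 0.8 [341.0, 185.0] 0.6 [339.0, 185.0] 0.4 [336.0, 188.0] 0.2 [335.0, 192.0] 0 [333.0, 198.0] 
top [([220.0, 85.0], 123), ([11.0, 216.0], 124)]
1.7 [175.0, 134.0] 1.4 [173.0, 148.0] 1.2 [173.0, 157.0] 1 [172.0, 167.0] 0.8 [173.0, 175.0] 0.6 [173.0, 183.0] 0.4 [174.0, 189.0] 0.2 [176.0, 194.0] 0 [177.0, 196.0]
```

The red tab has left its open position, so the lid is swinging. I'll follow it down.

```bash
python3 -m pendant '[0,0.06,0,0.06,0,0,0, 0,0.11,0,0.12,0,0,0, 0,0.16,0,0.19,0,0,0, 0,0.19,0,0.26,0,0,0, 0,0.22,0,0.34,0,0,0, 0,0.23,0,0.4,0,0,0, 0,0.23,0,0.43,0,0,0, 0,0.23,0,0.43,0,0,0]' 20
python3 -m pendant '[0,0,0,0.01,0,0,0, 0,0,0,0.02,0,0,0, 0,0,0,0.02,0,0,0]' 20
python3 -m pendant '[0,0,0,0.015,0,0,0, 0,0,0,0.015,0,0,0, 0,0,0,0.015,0,0,0]' 20
```

```text
clock: 55.8
tool_pos: [0.57, 0.1948, 0.079]
eef_rot: [0.048, 0.999, -0.0, -0.001]
contact_force: [-0.2, 0.1, 0.5]
opening: 0.005
finger_force: 0.0
clock: 56.1
tool_pos: [0.5708, 0.1951, 0.0771]
eef_rot: [0.048, 0.999, 0.0, -0.0]
contact_force: [-0.5, 0.2, -0.6]
opening: 0.007
finger_force: 0.0
clock: 56.4
tool_pos: [0.5709, 0.1952, 0.0769]
eef_rot: [0.048, 0.999, -0.0, 0.001]
contact_force: [-3.1, -2.5, 14.0]
opening: 0.006
finger_force: 7.4
```

```bash
python3 -m pendant '[0,0,0,0.015,0,0,0, 0,0,0,0.015,0,0,0, 0,0,0,0.015,0,0,0, 0,0,0,0.015,0,0,0]' 20
python3 -m pendant '[0,0,0,-0.2,0,0,0, 0,0,0,-0.5,0,0,0, 0,0.2,0,-0.8,0,0,0, 0,0.5,0,-0.9,0,0,0, 0,0.9,0,-0.9,0,0,0, 0,0.9,0,-0.9,0,0,0, 0,0.9,0,-0.9,0,0,0]' 20
python3 -m pendant '[0,0,-0.4,0,0,0,0, 0,0,-0.8,0,0,0,0, 0,0,-1,0,0,0,0, 0,0,-1,0,0,0,0, 0,0,-1,0,0,0,0]' 20
python3 -c "
from h import *
lid('16')
for th in(0,.03,.06,.1):
    x=.055-.11*np.cos(th)+.008*np.sin(th); z=.0705+.11*np.sin(th)+.008*np.cos(th)
    print(th,[w2px(c+'16',[.5978+.995*x,.1911-.098*x,z]).round(1).tolist() for c in 'st'])
# lid rim cue: row of white frame near edge, scene"
```

```text
clock: 56.8
tool_pos: [0.5709, 0.1952, 0.0767]
eef_rot: [0.048, 0.999, -0.0, 0.001]
contact_force: [-6.7, -5.7, 30.4]
opening: 0.0
finger_force: 15.2
clock: 57.5
tool_pos: [0.435, 0.2083, 0.2082]
eef_rot: [0.047, 0.999, -0.0, -0.0]
contact_force: [0.7, -0.9, 0.4]
opening: 0.006
finger_force: 0.0
clock: 58.0
tool_pos: [0.4237, 0.0572, 0.2073]
eef_rot: [0.051, 0.999, 0.0, 0.0]
contact_force: [0.6, -1.0, -0.2]
opening: 0.0
finger_force: 0.0
scene [([475.0, 182.0], 80), ([327.0, 282.0], 869), ([323.0, 319.0], 18)]
1.7 [354.0, 203.0] 1.4 [350.0, 193.0] 1.2 [347.0, 188.0] 1 [344.0, 185.0] 0.8 [341.0, 185.0] 0.6 [339.0, 185.0] 0.4 [336.0, 188.0] 0.2 [335.0, 192.0] 0 [333.0, 198.0] 
top [([222.0, 94.0], 458), ([11.0, 216.0], 124), ([178.0, 198.0], 26)]
1.7 [175.0, 134.0] 1.4 [173.0, 148.0] 1.2 [173.0, 157.0] 1 [172.0, 167.0] 0.8 [173.0, 175.0] 0.6 [173.0, 183.0] 0.4 [174.0, 189.0] 0.2 [176.0, 194.0] 0 [177.0, 196.0] 
0 [[333.1, 197.8], [177.4, 196.2]]
0.03 [[333.3, 196.9], [177.1, 195.9]]
0.06 [[333.5, 196.1], [176.8, 195.6]]
0.1 [[333.8, 194.9], [176.5, 195.1]]
```

The tab is at top (178,198), against (177,196) predicted for shut. The lid was hard against its stop at 30 N with the tool at z = 77 mm. The arm is clear, so I'll hand in.

```bash
python3 -c "
from h import *
print(r.finish_job())"
```

```text
the job is handed in; nothing more can be done
None
```

I handed the job in at about 58 s, and no verdict came back: all three jars (orange, white, black) have their caps pressed home and stand in the carrier, its lid is pressed shut and the pedal is up. The orange jar was knocked inside the carrier but still stood upright within the limits, so I left it there.

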